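Start the hand screw of a thin-section bonding press

ROBOT

A 6-joint arm with a two-finger parallel gripper is mounted at the origin on the work surface. World frame = base frame: x ahead of the robot, y to its left, z up, the work surface at z = 0. Lengths are in m, angles in rad, forces in N, time in s.
With the tool pointing down it reaches from about 0.35 to 0.975 m from the base axis. Payload 4.9 kg.
Tool frame: the origin (TCP) lies midway between the tips of the shut fingers; the grasp point (between the pads) lies behind it (manip.grasp_offset is the y of the grasp point in the tool frame, in m); y points along the fingers, z is the direction in which the jaws open and shut, and the axes are right-handed (so a half turn about y gives the same grasp; the last joint's range is limited). The gripper opens to 85 mm and grips with 20 to 120 N. Pads are 22 mm wide; open, the fingers measure 114 mm over their backs; the gripper's body (76 mm by 85 mm) begins 54 mm behind the grasp point. The pads swing forward as they close: fully open they stand 13 mm farther back than shut.
Start: joints at [-1.254, 0.053, 1.613, -0, 1.476, -0.119], TCP at [0.264, -0.567, 0.231] pointing down, gripper open.
Joint ranges: [-3.01, 3.01], [-1.01, 2.22], [0.06, 2.58], [-1.02, 4.17], [0.09, 2.62], [-3.14, 3.14]. Speed limits (rad/s): [2.57, 2.57, 3.14, 3.14, 3.14, 3.14].

INTERFACE

Orientations are given as a unit quaternion [w, x, y, z].
In Python, from plant import manip gives the robot as it stands. The module is installed in compiled form; this text tells all that it offers.
- The arm moves only by the shell command python3 -m jog 'ROWS'. ROWS is a JSON object of lists of equal length, an entry for each row: "offset": the shift along the world's x, y, z in units of 50 mm (1.0 is 50 mm), a list of three; "angular": the turn, a rotation vector about the world's x, y, z in units of 6 degrees (1.0 is 6 degrees), a list of three; "jaw": the finger opening in mm, from 0 to 85.4. In form: {"offset": [[tx, ty, tz], ...], "angular": [[ax, ay, az], ...], "jaw": [jaw, ...]}. A call has 1 to 12 rows; each row shifts and turns the commanded pose from where the row before left it; what a row does not reach is not made up. A row lasts 1/10 s, in which the tool goes at most 50 mm and 8.59 degrees, less where a joint would pass 70% of its speed; a pose out of reach is approached as far as the arm can. A call is refused whole if a number of a shift passes 1 or a number of a turn 1, either way. A call with a gripper value outside its range is refused whole. The fingers move at their own pace and stop on an object; the grip force is fixed at half the most. Time passes only in rows, so rows that do not move let the fingers close. It gives the time, the measured TCP pose, the force and the opening at its end, in the units of the state.
- manip.state(): the state, without advancing time (a new reading comes with each control period).
- manip.grab_frame(name): name is "side" or "top" or "wrist"; returns the picture (420x560x3 uint8, blue, green, red); there is no depth.
- manip.camera_model(name): a dict with "fx", "fy", "cx", "cy" (pixels), "rvec" (rotation vector, rad) and "tvec" (3), from world to camera coordinates, as OpenCV has them; the wrist camera has in their place "mount" (4x4, takes a point from camera to tool coordinates, whose origin is the TCP and whose axes are the tool frame's). Camera axes: x right, y down, z forward; pixel columns grow to the right and rows downward; lengths in m; the calibration is good to about 2 mm. A picture is of the moment at which its call begins: read the wrist's pose just before it. camera_model takes no time and is no camera call.
- manip.job_done(): hands the job in, once; it reports no verdict.
The state is a dict: "time": time; "joint_pos": joint angles; "joint_vel": joint speeds; "joint_efforts": joint torques, N m; "tool_pos": TCP position; "tool_rot": TCP orientation; "contact_force": force on the tool from outside, world axes, zero at the start; "ft_torque": the same for the moment, N m; "gripper_width": opening from 0.0 (shut) to 1.0 (fully open).
Only numpy, scipy, OpenCV 4.12 (cv2) and the standard library are available. Lean on these libraries where they do the work, as an engineer would, in place of code of your own. Each camera call takes 0.05 s, during which the arm holds its last target.

TASK

One hand screw of the two-station bonding press was taken out for cleaning: lift the blue-knobbed screw out of the white rack and stand it nose down in the empty bronze threaded bush of the press. Pressing lightly and without forcing it, turn it backward (anticlockwise from above) until you feel it drop into the thread, then turn it forward (clockwise) one full turn and stop there. Finish still holding the knob, with the screw upright and started by that one turn, so that it cannot run down while I slide the next glass slide under it; leave the other things on the bench where they are.

Things in the scene. Friction and masses are not known exactly. Their poses are not given: they have to be found in the camera images.
- screw: Loose steel hand screw, 108 mm long, about 0.3 kg, at first upright in one of the rack's two holes, its tip 10 mm above the bench. Origin at the tip of its nose, z up its axis to the knob. From the tip: plain nose 23 mm in diameter (first 9 mm tapered from 14 mm), coarse thread 27.5 mm in diameter from 26 to 72 mm, collar, round blue knob from 80 to 108 mm. White line on the knob to +x.
- screw_knob (a point): Middle of the round fluted blue knob of the loose screw, on its axis, 94 mm above the tip of the nose: the place to grip. The knob is 42 mm in diameter (45 over the flutes) and 28 mm tall.
- screw_index (a point): Outer end of the white index line on top of the blue knob of the loose screw: 18 mm from its axis, 108 mm above the tip.
- bush: The EMPTY bronze flanged bush (fixed threaded boss) on the crossbar of the press, at either of its two stations: flange 64 mm, body 45 mm in diameter, 30 mm tall; bore 29 mm at the mouth, 24.5 mm over its ribs. Origin on its axis at the underside of the flange, 102 mm above the bench; z up. The thread is right-hand, two-start, 12 mm a turn, its upper ends 4 mm below the mouth, turned differently each time.
- bush_mouth (a point): Centre of the mouth of the empty bush, 132 mm above the bench. An unstarted screw rests with its tip 27.7 to 33.7 mm below this point, as it happens to be turned. Turned backward it climbs 12 mm a turn, for half a turn at most, to 27.7 mm; over the next 25 degrees it drops nearly 6 mm; turned forward it then goes down 12 mm a turn. Play in the thread: 1 mm up and down, 0.75 mm to each side.
- press: Fixed aluminium bonding press: base 150 x 300 x 18 mm, two pillars, crossbar 64 wide, 300 long and 22 thick, its top 102 mm above the bench, pillar nuts to 123 mm. Origin under the middle of the base; y along the crossbar. The two stations are 60 mm either side of the middle.
- fitted: The other, occupied station: the same bush with an identical blue-knobbed screw already screwed well in (fixed). Origin on its axis at the underside of the flange, 102 mm above the bench; its knob is from 133.5 to 161.5 mm above the bench.
- rack: Fixed white rack block, 190 x 72 x 60 mm, with two holes of 30 mm, 50 mm deep, 50 mm either side of the middle along its x. Origin under its middle. One hole holds the blue-knobbed screw, the other the black-knobbed one.
- spare: Loose slimmer screw of another press with a small black knob (32 mm wide, from 94 to 114 mm above the bench), standing in the other hole of the rack; leave it there. Origin at its tip.
- rock_grey: Loose grey rock sample, about 70 x 55 x 40 mm; leave alone. Origin under its middle.
- rock_red: Loose reddish rock sample, about 60 x 50 x 36 mm; leave alone. Origin under its middle.
- vial: Loose glass vial with a blue cap, 29 mm wide, 68 mm tall; leave alone. Origin under its middle.
- wash_bottle: Loose white bottle with a blue cap, 68 mm wide, 150 mm tall; leave alone. Origin under its middle.
- lens: Loose black hand lens, 48 mm wide, 16 mm high; leave alone. Origin under its middle.

How it is judged:
On the way, in this order (a step that is already met when the one before it is completed fails the run):
1. the nose of the screw is in the empty bush, above the thread (horizontal distance between screw and bush_mouth below 0.003 m and angle between screw's own z axis and vertical below 0.07 rad and z of screw in the frame of bush between 0.0043 and 0.022 m), for 0.04 s.
2. borne by the bush and not yet dropped, the screw is turned to where the ends of its thread and of the bush's thread meet (within 27 degrees) (horizontal distance between screw and bush_mouth below 0.003 m and angle between screw's own z axis and vertical below 0.07 rad and contact force between screw and bush above 0.4 N and y of screw_index in the frame of bush between -0.0082 and 0.0082 m and z of screw in the frame of bush between -0.0022 and 0.0038 m), for 0.2 s.
3. the screw has dropped into the thread (tip at least 4.5 mm below the highest place) (horizontal distance between screw and bush_mouth below 0.003 m and angle between screw's own z axis and vertical below 0.07 rad and z of screw in the frame of bush below -0.0022 m), for 0.04 s.
At the end, for the whole second after the job is handed in: The screw is upright (within 4 degrees) on the axis of the bush (within 3 mm), one turn into the thread: its tip 12.9 to 17.3 mm below the bush's origin, 12 mm, give or take 2.2 mm, lower than where it rested after the drop; it is still and the fingers still grip it (over 2 N) (z of screw in the frame of bush between -0.0173 and -0.0129 m and horizontal distance between screw and bush_mouth below 0.003 m and angle between screw's own z axis and vertical below 0.07 rad and contact force between the fingers and screw above 2 N and linear speed of screw below 0.01 m/s and angular speed of screw below 0.15 rad/s); the arm keeps its last pose, push and grip.
It fails at once if the screw is forced: over 40 N between screw and bush (contact force between screw and bush above 40 N).
It fails at once if the black-knobbed screw disturbed (moved over 20 mm) (distance of spare from where it was at the start of the episode above 0.02 m).
It fails at once if something else on the bench disturbed (moved over 20 mm) (distance of any of rock_grey, rock_red, vial, wash_bottle, lens from where it was at the start of the episode above 0.02 m).
It also fails if it takes over 72 s, if anything falls off the work surface, if the arm or the gripper's body presses on something with over 40 N, if the wrist force passes 120 N, or if a joint passes its speed limit or range.

## Working session

There is one attempt and no reset: what is moved stays moved. The work goes in short steps, Python scripts to look and compute and a shell command to move; the robot and the scene stay as the last step left them, time stands still between calls to the robot, and variables do not carry over. Pictures are saved under pics/ and viewed, and the job is handed in when it is done.

```bash
mkdir -p pics; ls; python3 - <<'E'
from plant import manip
import cv2
s=manip.state()
for k,v in s.items(): print(k,v)
print(manip.grasp_offset)
for n in("top","side"):
    cv2.imwrite(f"pics/{n}0.png",manip.grab_frame(n)); print(n,manip.camera_model(n))
print(manip.camera_model("wrist"))
E
```

```text
pics
time 0.0
joint_pos [-1.25402121e+00  5.33538230e-02  1.61429464e+00  2.35259726e-05
  1.47599311e+00 -1.18982400e-01]
joint_vel [ 0.00145491  0.00109155 -0.00014415 -0.00134809 -0.00061805  0.0003092 ]
joint_efforts [ 9.12277992e-04 -3.93672967e+01 -3.70181000e+01 -2.10473668e-04
  6.91032823e-03 -9.21115770e-06]
tool_pos [ 0.2636324  -0.56599256  0.23006452]
tool_rot [ 0.15278336 -0.15290993  0.69111097 -0.68966761]
contact_force [-0.40653561  1.30764032  0.09366651]
ft_torque [ 0.0367822  -0.02700345  0.02523136]
gripper_width 1.0019467090703194
-0.0187
top {'fx': 440.06406847274104, 'fy': 440.06406847274104, 'cx': 287.3119225296013, 'cy': 207.17265403620647, 'rvec': array([ 2.11491193, -2.13866958,  0.20122071]), 'tvec': array([0.07479157, 0.55922387, 1.1429214 ])}
side {'fx': 463.56594223270645, 'fy': 463.56594223270645, 'cx': 286.77068254297444, 'cy': 210.1302240240944, 'rvec': array([ 0.73940027, -2.47641358,  1.23389259]), 'tvec': array([0.50554473, 0.24144548, 1.4621289 ])}
{'fx': 343.44954737000893, 'fy': 343.44954737000893, 'cx': 281.6615101587855, 'cy': 206.4103787022702, 'mount': array([[-1.23747799e-03,  9.63638719e-01,  2.67205704e-01,
        -6.74919373e-02],
       [ 3.21098515e-04, -2.67205512e-01,  9.63639513e-01,
        -1.43322801e-01],
       [ 9.99999183e-01,  1.27828205e-03,  2.12379782e-05,
         2.79891623e-04],
       [ 0.00000000e+00,  0.00000000e+00,  0.00000000e+00,
         1.00000000e+00]])}
```

View pics/top0.png

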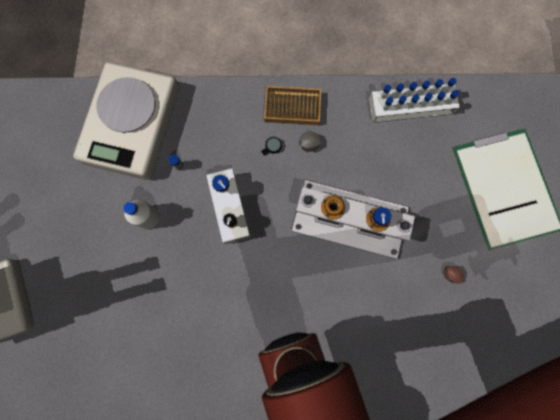

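View pics/side0.png

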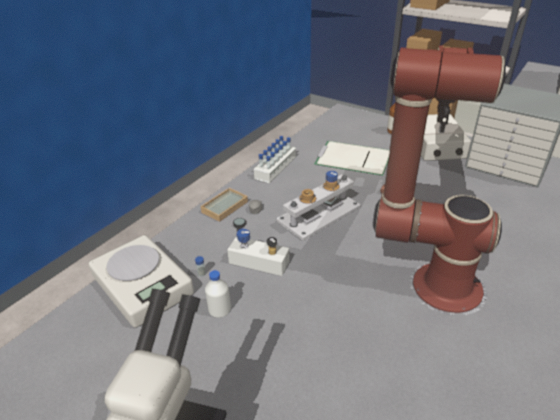

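The top view shows the blue-knobbed screw in the rack at (221,183) and the spare at (230,219). The empty bush is at (333,207) and the fitted one at (381,216). I'll zoom in and measure.

```bash
cat > h.py <<'E'
import numpy as np,cv2
from plant import manip
from scipy.spatial.transform import Rotation as R
def cam(n):
    m=manip.camera_model(n)
    if n=="wrist":
        s=manip.state(); q=s["tool_rot"]; T=np.eye(4); T[:3,:3]=R.from_quat([q[1],q[2],q[3],q[0]]).as_matrix(); T[:3,3]=s["tool_pos"]
        W=T@np.array(m["mount"]); Rwc=W[:3,:3].T; t=-Rwc@W[:3,3]
    else:
        Rwc=cv2.Rodrigues(m["rvec"])[0]; t=np.array(m["tvec"])
    return m,Rwc,t
def unproj(c,u,v,z):
    m,Rm,t=c; d=Rm.T@np.array([(u-m["cx"])/m["fx"],(v-m["cy"])/m["fy"],1]); o=-Rm.T@t
    return o+d*(z-o[2])/d[2]
def proj(c,p):
    m,Rm,t=c; q=Rm@np.asarray(p,float)+t; return np.array([m["fx"]*q[0]/q[2]+m["cx"],m["fy"]*q[1]/q[2]+m["cy"]])
def crop(im,u0,v0,u1,v1,k): return cv2.resize(im[v0:v1,u0:u1],None,fx=k,fy=k,interpolation=cv2.INTER_CUBIC)
def tool():
    s=manip.state(); q=s["tool_rot"]; return np.array(s["tool_pos"]),R.from_quat([q[1],q[2],q[3],q[0]])
E
python3 - <<'E'
from h import *
c=cam("top"); im=cv2.imread("pics/top0.png")
cv2.imwrite("pics/c1.png",crop(im,195,160,265,250,6)); cv2.imwrite("pics/c2.png",crop(im,285,170,425,265,5))
for n,u,v,z in[("screw",221,183,.118),("spare",230,219,.114),("bush",333,206,.132),("fit",381,216,.1615)]: print(n,unproj(c,u,v,z))
p,r=tool(); print(p,r.as_matrix().round(3))
E
```

```text
screw [0.61308162 0.23963998 0.118     ]
spare [0.51922672 0.21571928 0.114     ]
bush [ 0.54679522 -0.04665949  0.132     ]
fit [ 0.51501689 -0.16038534  0.1615    ]
[ 0.26366085 -0.56601483  0.23016534] [[-0.907 -0.001  0.422]
 [-0.422  0.002 -0.907]
 [-0.    -1.    -0.002]]
```

```bash
true
```

```text
(no output)
```

View pics/c1.png

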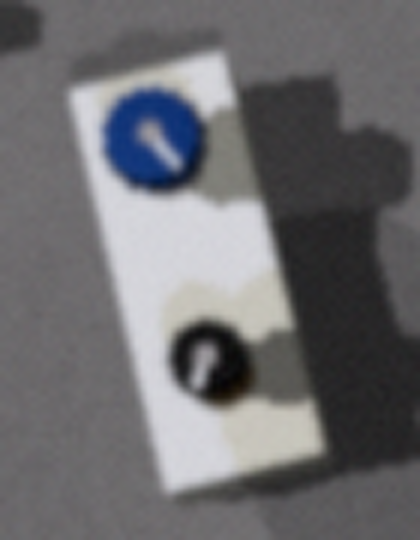

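View pics/c2.png

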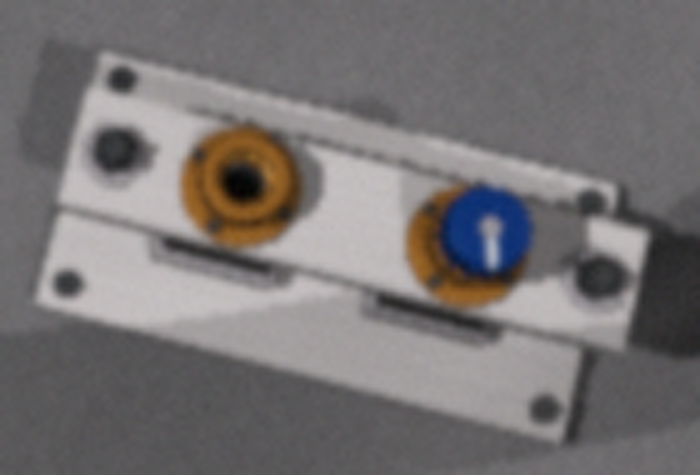

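```bash
python3 -m jog '{"offset":[[0.47,0.82,0],[0.47,0.82,0],[0.47,0.82,0],[0.47,0.82,0],[0.47,0.82,0],[0.47,0.82,0],[0.47,0.82,0],[0.47,0.82,0],[0.47,0.82,0],[0.47,0.82,0],[0.47,0.82,0],[0.47,0.82,0]],"angular":[[0,0,0.9],[0,0,0.9],[0,0,0.9],[0,0,0.9],[0,0,0.9],[0,0,0.9],[0,0,0.9],[0,0,0.9],[0,0,0.9],[0,0,0.9],[0,0,0.9],[0,0,0.9]],"jaw":[85,85,85,85,85,85,85,85,85,85,85,85]}'
python3 -m jog '{"offset":[[0,0,-0.25],[0,0,-0.25],[0,0,-0.25],[0,0,-0.25],[0,0,0]],"angular":[[0.65,0,0],[0.65,0,0],[0.65,0,0],[0.65,0,0],[0,0,0]],"jaw":[85,85,85,85,85]}'
python3 - <<'E'
from h import *
p,r=tool(); c=cam("wrist"); im=manip.grab_frame("wrist"); print(p,r.as_matrix().round(3),manip.state()["joint_pos"],manip.state()["contact_force"])
cv2.imwrite("pics/w1.png",im); print(proj(c,[.547,-.047,.132]))
E
```

```text
time: 1.3
tool_pos: [0.5462, -0.0726, 0.2309]
tool_rot: [-0.5, 0.5, -0.5, 0.5]
contact_force: [1.0, -0.9, -0.1]
gripper_width: 0.991
time: 1.8
tool_pos: [0.5441, -0.0751, 0.178]
tool_rot: [0.56, -0.427, 0.567, -0.427]
contact_force: [-1.4, -0.8, -1.0]
gripper_width: 0.996
[ 0.54405894 -0.07508717  0.17799714] [[-0.008 -0.005  1.   ]
 [-0.963  0.271 -0.006]
 [-0.271 -0.963 -0.007]] [-0.40004227 -0.04118482  1.81259246  0.25034456  1.48429377 -0.43015087] [-0.52147731 -0.73382892 -0.72351666]
[286.94898196 204.50548626]
```

```bash
python3 - <<'E'
from h import *
im=cv2.imread("pics/w1.png"); cv2.imwrite("pics/w1c.png",crop(im,230,150,345,260,6))
E
```

```text
(no output)
```

View pics/w1.png

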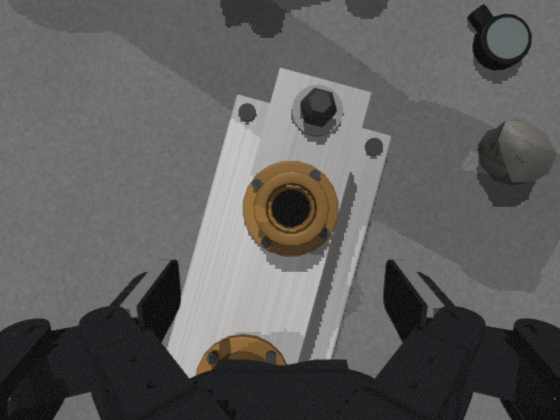

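View pics/w1c.png

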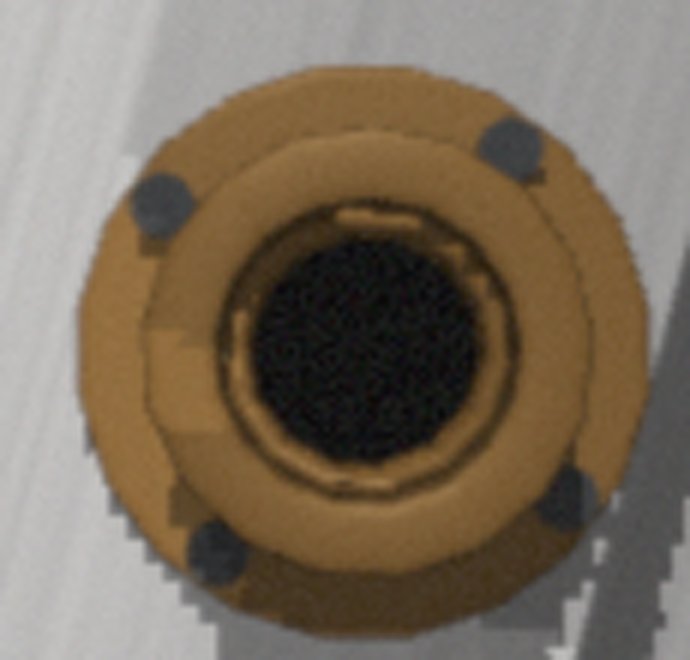

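```bash
python3 - <<'E'
from h import *
im=np.mean([manip.grab_frame("wrist").astype(float) for _ in range(6)],0)
c=cam("wrist"); print(unproj(c,291.3,208.4,.132))
cr=im[178:240,260:323]
g=np.clip(cr*2.0,0,255)
g=255*(g/255)**.6
cv2.imwrite("pics/w2c.png",cv2.resize(g.astype(np.uint8),None,fx=9,fy=9,interpolation=cv2.INTER_CUBIC))
pol=cv2.warpPolar(cr.astype(np.float32),(30,360),(291.3-260,208.4-178),30,cv2.INTER_CUBIC)
pol=255*(np.clip(pol*2,0,255)/255)**.6
cv2.imwrite("pics/w2p.png",cv2.resize(cv2.rotate(pol,cv2.ROTATE_90_COUNTERCLOCKWISE).clip(0,255).astype(np.uint8),None,fx=2,fy=10))
E
```

```text
[ 0.55218803 -0.04866113  0.132     ]
```

View pics/w2c.png

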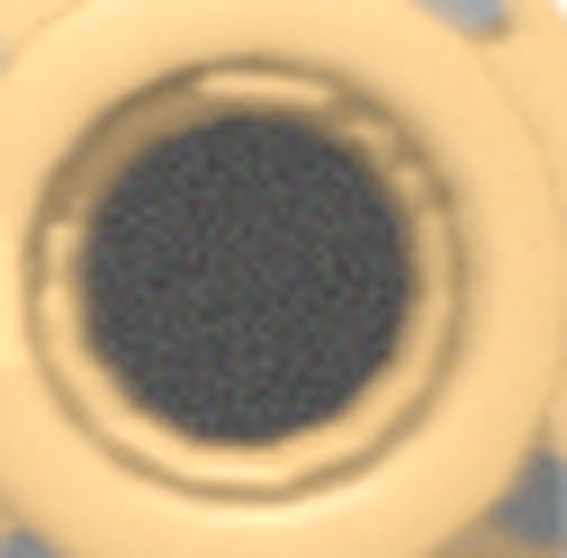

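View pics/w2p.png

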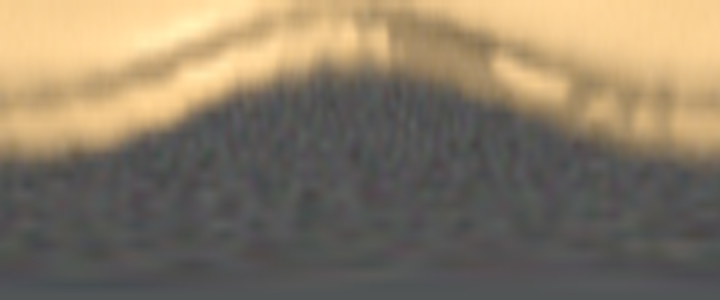

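```bash
python3 - <<'E'
from h import *
c=cam("top"); im=cv2.imread("pics/top0.png")
for u,v in[(333.8,206),(335,205),(334.4,205.4)]: print(unproj(c,u,v,.132))
hsv=cv2.cvtColor(im,cv2.COLOR_BGR2HSV)
m=((hsv[...,0]>105)&(hsv[...,0]<130)&(hsv[...,1]>150)&(hsv[...,2]>60)).astype(np.uint8)
n,l,st,ce=cv2.connectedComponentsWithStats(m)
for i in range(1,n):
  if st[i,4]>60: print(st[i],ce[i],unproj(c,*ce[i],.108+.0),unproj(c,*ce[i],.118)if 0 else'')
cv2.imwrite("pics/c3.png",crop(im,310,185,360,230,12))
E
```

```text
[ 0.54677326 -0.04868452  0.132     ]
[ 0.5493161  -0.05180288  0.132     ]
[ 0.54830199 -0.05025137  0.132     ]
[169 154  10  11  82] [173.30487805 159.40243902] [0.68078999 0.36775171 0.108     ] 
[213 176  15  15 135] [219.62222222 182.32592593] [0.61738279 0.24474913 0.108     ] 
[124 203  12  11 110] [129.70909091 207.83636364] [0.5521761  0.47545527 0.108     ] 
[374 208  17  17 182] [381.58791209 215.45054945] [ 0.52517227 -0.17380632  0.108     ]
```

View pics/c3.png

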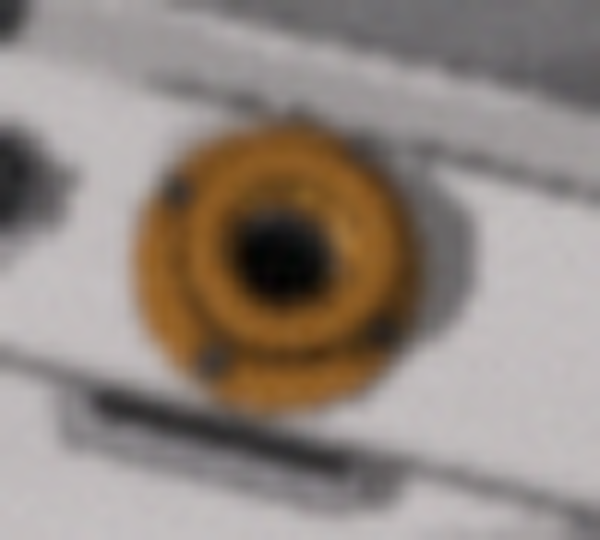

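```bash
python3 -m jog '{"offset":[[0.17,0.79,0.1],[0.17,0.79,0.1],[0.17,0.79,0.1],[0.17,0.79,0.1],[0.17,0.79,0],[0.17,0.79,0],[0.17,0.79,0],[0.17,0.79,0],[0,0,0],[0,0,0]],"angular":[[-0.65,0,0],[-0.65,0,0],[-0.65,0,0],[-0.65,0,0],[0,0,0],[0,0,0],[0,0,0],[0,0,0],[0,0,0],[0,0,0]],"jaw":[85,85,85,85,85,85,85,85,85,85]}'
python3 - <<'E'
from h import *
p,r=tool(); c=cam("wrist"); im=manip.grab_frame("wrist"); print(p,r.as_matrix().round(3),manip.state()["joint_pos"])
cv2.imwrite("pics/w3.png",im); print(proj(c,[.612,.2405,.118]))
hsv=cv2.cvtColor(im,cv2.COLOR_BGR2HSV)
m=((hsv[...,0]>105)&(hsv[...,0]<130)&(hsv[...,1]>150)&(hsv[...,2]>40)).astype(np.uint8)
n,l,st,ce=cv2.connectedComponentsWithStats(m)
for i in range(1,n):
  if st[i,4]>200: print(st[i],ce[i])
E
```

```text
time: 3.15
tool_pos: [0.6137, 0.2425, 0.2016]
tool_rot: [-0.5, 0.5, -0.5, 0.501]
contact_force: [0.4, 0.2, 0.4]
gripper_width: 0.997
[0.61370768 0.24250669 0.20164864] [[-0.002  0.001  1.   ]
 [-1.    -0.    -0.002]
 [ 0.    -1.     0.001]] [ 2.62425407e-01  1.51354219e-01  1.55707519e+00 -5.68871452e-04
  1.43297394e+00  2.65843962e-01]
[279.04594679 215.36765427]
[ 369    0   43   38 1252] [390.07268371  16.3370607 ]
[ 255  175   62   66 2589] [286.40981074 206.56546929]
```

View pics/w3.png

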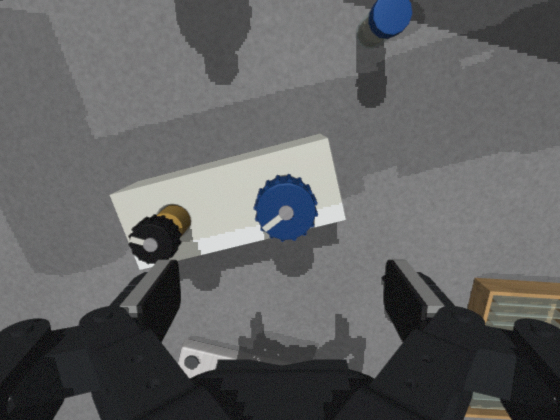

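```bash
python3 - <<'E'
from h import *
c=cam("wrist")
print(unproj(c,286,212.5,.118),unproj(c,263,231,.118)-unproj(c,286,212.5,.118))
E
```

```text
[0.6167761  0.24159471 0.118     ] [-0.01606643 -0.01345816  0.        ]
```

```bash
python3 -m jog '{"offset":[[0.03,-0.02,-0.4],[0,0,-0.4],[0,0,-0.4],[0,0,-0.4],[0,0,-0.4],[0,0,-0.25],[0,0,-0.14],[0,0,0],[0,0,0]],"angular":[[0,0,0],[0,0,0],[0,0,0],[0,0,0],[0,0,0],[0,0,0],[0,0,0],[0,0,0],[0,0,0]],"jaw":[85,85,85,85,85,85,85,85,85]}'
python3 -m jog '{"offset":[[0,0,0],[0,0,0],[0,0,0],[0,0,0],[0,0,0],[0,0,0],[0,0,0],[0,0,0]],"angular":[[0,0,0],[0,0,0],[0,0,0],[0,0,0],[0,0,0],[0,0,0],[0,0,0],[0,0,0]],"jaw":[0,0,0,0,0,0,0,0]}'
python3 - <<'E'
from h import *
im=manip.grab_frame("wrist"); cv2.imwrite("pics/w4.png",im); im=manip.grab_frame("side"); cv2.imwrite("pics/s4.png",crop(im,190,190,330,300,5)); print(manip.state())
E
```

```text
time: 4.1
tool_pos: [0.616, 0.2403, 0.0829]
tool_rot: [-0.499, 0.498, -0.501, 0.501]
contact_force: [-0.4, 0.1, 0.9]
gripper_width: 0.996
time: 4.9
tool_pos: [0.6159, 0.2406, 0.0828]
tool_rot: [-0.499, 0.499, -0.501, 0.501]
contact_force: [-1.4, 0.8, 5.4]
gripper_width: 0.473
{'time': 5.0, 'joint_pos': array([2.59984626e-01, 2.61842442e-01, 1.63787328e+00, 6.32757842e-05,
       1.24045269e+00, 2.63988255e-01]), 'joint_vel': array([-1.33339845e-03,  1.06963659e-03, -7.19927210e-04,  1.42415587e-04,
       -3.07724874e-05,  3.40838028e-04]), 'joint_efforts': array([-8.86008726e-02, -4.17384803e+01, -3.11339343e+01, -4.37122013e-02,
       -1.66769461e-01,  1.73804186e-03]), 'tool_pos': array([0.6159076 , 0.24063214, 0.08278636]), 'tool_rot': array([-0.49943954,  0.49854612, -0.50077153,  0.50123825]), 'contact_force': array([-0.51740794, -0.21673986,  5.95739313]), 'ft_torque': array([0.03860086, 0.15901554, 0.03446079]), 'gripper_width': 0.47919264192459804}
```

View pics/w4.png

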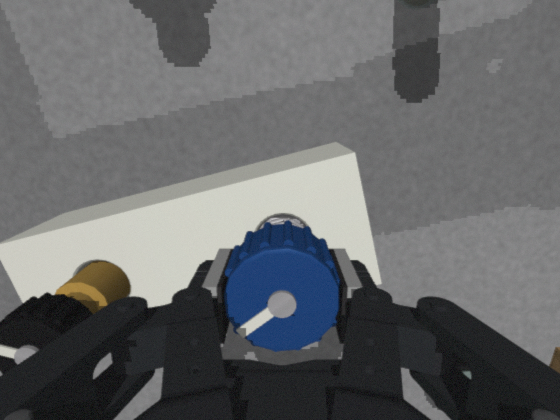

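View pics/s4.png

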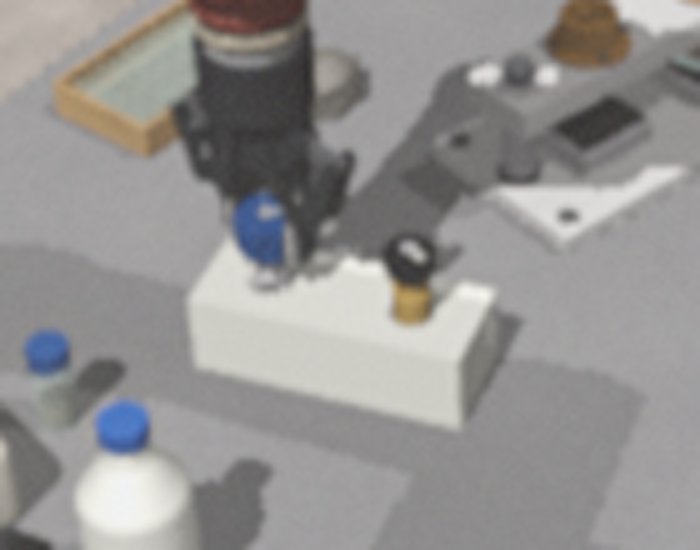

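```bash
python3 - <<'E'
from h import *
c=cam("wrist"); p,r=tool()
q=unproj(c,282,304,.118); print(p,q,q-p)
print(proj(c,[p[0],p[1],.118]))
E
```

```text
[0.6159076  0.24063214 0.08278636] [0.6160958  0.24206691 0.118     ] [0.0001882  0.00143477 0.03521364]
[281.48093838 307.58530761]
```

```bash
python3 -m jog '{"offset":[[0,0,0],[0,0,0],[0,0.026,0],[0,0,0],[0,0,0],[0,0,0],[0,0,0]],"angular":[[0,0,0],[0,0,0],[0,0,0],[0,0,0],[0,0,0],[0,0,0],[0,0,0]],"jaw":[55,55,55,0,0,0,0]}'
python3 - <<'E'
from h import *
im=manip.grab_frame("wrist"); cv2.imwrite("pics/w5.png",im[220:360,180:390]);c=cam("wrist"); p,r=tool(); print(p,manip.state()["contact_force"],proj(c,[p[0],p[1],.118]))
E
```

```text
time: 5.7
tool_pos: [0.6153, 0.2417, 0.0815]
tool_rot: [0.499, -0.499, 0.501, -0.501]
contact_force: [0.4, 0.9, -2.2]
gripper_width: 0.476
[0.6152441  0.24167628 0.08148672] [ 1.20284436  0.2044556  -1.71866473] [281.32125955 309.66181882]
```

View pics/w5.png

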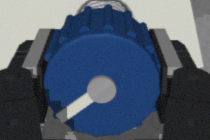

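```bash
python3 -m jog '{"offset":[[0,0,0.4],[0,0,0.5],[0,0,0.5],[0,0,0.5],[0,0,0.5],[0,0,0.5],[0,0,0],[0,0,0]],"angular":[[0,0,0],[0,0,0],[0,0,0],[0,0,0],[0,0,0],[0,0,0],[0,0,0],[0,0,0]],"jaw":[0,0,0,0,0,0,0,0]}'
python3 -m jog '{"offset":[[-0.16,-0.73,0],[-0.16,-0.73,0],[-0.16,-0.73,0],[-0.16,-0.73,0],[-0.16,-0.73,0],[-0.16,-0.73,0],[-0.16,-0.73,0],[-0.16,-0.70,0],[0,0,0],[0,0,0]],"angular":[[0,0,0],[0,0,0],[0,0,0],[0,0,0],[0,0,0],[0,0,0],[0,0,0],[0,0,0],[0,0,0],[0,0,0]],"jaw":[0,0,0,0,0,0,0,0,0,0]}'
python3 - <<'E'
from h import *
im=manip.grab_frame("wrist"); cv2.imwrite("pics/w6.png",im);im=manip.grab_frame("side"); cv2.imwrite("pics/s6.png",crop(im,230,100,390,250,5)); print(manip.state()); p,r=tool(); print(r.as_matrix().round(4))
E
```

```text
time: 6.55
tool_pos: [0.615, 0.2416, 0.226]
tool_rot: [0.499, -0.499, 0.501, -0.501]
contact_force: [0.2, 0.5, -4.5]
gripper_width: 0.478
time: 7.55
tool_pos: [0.55, -0.0491, 0.2241]
tool_rot: [0.498, -0.499, 0.503, -0.5]
contact_force: [-0.3, 0.6, -2.9]
gripper_width: 0.477
{'time': 7.65, 'joint_pos': array([-2.21750406e-01, -1.14016871e-01,  1.78636278e+00,  4.47053456e-04,
        1.47201039e+00, -2.18341584e-01]), 'joint_vel': array([ 0.0137537 , -0.0038864 , -0.01230804, -0.00194256, -0.0002352 ,
       -0.00230573]), 'joint_efforts': array([-6.22933935e-01, -3.37313104e+01, -3.87975562e+01, -2.59335211e-02,
        1.13431955e-02,  1.67156999e-03]), 'tool_pos': array([ 0.55070633, -0.04797126,  0.22509685]), 'tool_rot': array([ 0.49874474, -0.49952603,  0.50177145, -0.49995284]), 'contact_force': array([-0.18285252, -0.2640457 , -3.52876987]), 'ft_torque': array([ 0.03024099, -0.03106063, -0.00476453]), 'gripper_width': 0.4788616990442101}
[[-0.0035 -0.0026  1.    ]
 [-1.      0.001  -0.0035]
 [-0.001  -1.     -0.0026]]
```

View pics/w6.png

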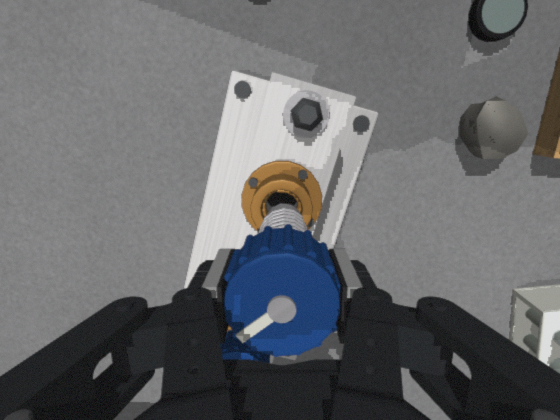

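View pics/s6.png

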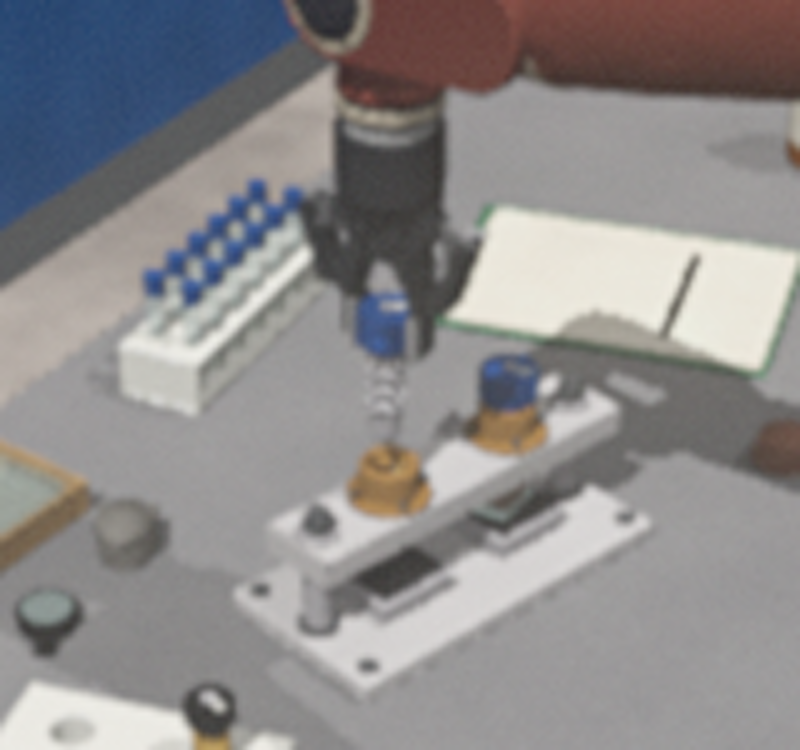

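```bash
python3 - <<'E'
from h import *
im=cv2.imread("pics/w6.png"); cv2.imwrite("pics/w6c.png",crop(im,230,150,340,250,7)); c=cam("wrist"); p,r=tool(); print(p)
for x,y in[(p[0],p[1]),(.552,-.0487)]:
  pts=[proj(c,[x+.0225*np.cos(t),y+.0225*np.sin(t),.132]) for t in np.linspace(0,6.28,60)]
  P=((np.array(pts)-[230,150])*7).astype(int); 
  print(P.min(0),P.max(0))
E
```

```text
[ 0.55070633 -0.04797126  0.22509685]
[143 196] [583 619]
[156 203] [596 626]
```

View pics/w6c.png

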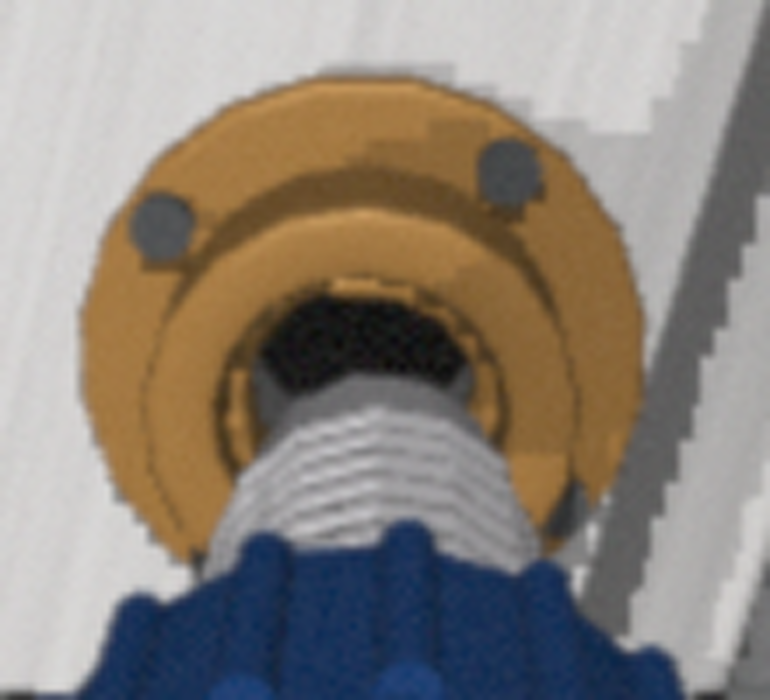

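```bash
python3 -m jog '{"offset":[[0,-0.01,-0.2],[0,0,-0.2],[0,0,-0.2],[0,0,-0.1],[0,0,0],[0,0,0],[0,0,0]],"angular":[[0,0,0],[0,0,0],[0,0,0],[0,0,0],[0,0,0],[0,0,0],[0,0,0]],"jaw":[0,0,0,0,0,0,0]}'
python3 -m jog '{"offset":[[0,0,0]],"angular":[[0,0,0]],"jaw":[0]}'
python3 -m jog '{"offset":[[0,0,0]],"angular":[[0,0,0]],"jaw":[0]}'
```

```text
time: 8.35
tool_pos: [0.5509, -0.0494, 0.1915]
tool_rot: [0.499, -0.499, 0.501, -0.501]
contact_force: [-2.6, -1.3, -2.5]
gripper_width: 0.471
time: 8.45
tool_pos: [0.551, -0.0494, 0.1917]
tool_rot: [0.499, -0.499, 0.501, -0.501]
contact_force: [-2.6, -0.8, -4.1]
gripper_width: 0.473
time: 8.55
tool_pos: [0.551, -0.0494, 0.1918]
tool_rot: [0.499, -0.499, 0.501, -0.501]
contact_force: [-3.1, -2.1, -3.2]
gripper_width: 0.479
```

```bash
python3 -m jog '{"offset":[[-0.01,0,-0.05],[-0.01,0,-0.05],[0,0,-0.05],[0,0,0]],"angular":[[0,0,0],[0,0,0],[0,0,0],[0,0,0]],"jaw":[0,0,0,0]}'
python3 -c "
from h import *
s=manip.state();print(s['contact_force'],s['ft_torque'],s['tool_pos'])"
python3 -m jog '{"offset":[[0,0,-0.02],[0,0,-0.02],[0,0,0]],"angular":[[0,0,0],[0,0,0],[0,0,0]],"jaw":[0,0,0]}'
```

```text
time: 8.95
tool_pos: [0.551, -0.05, 0.1888]
tool_rot: [-0.499, 0.499, -0.5, 0.502]
contact_force: [-10.2, -2.6, 11.8]
gripper_width: 0.479
[-10.15339864  -2.6144937   11.82934296] [-0.42044667  2.17004061  0.01543868] [ 0.55098315 -0.05002095  0.18881863]
time: 9.25
tool_pos: [0.5508, -0.0501, 0.1877]
tool_rot: [-0.499, 0.499, -0.5, 0.502]
contact_force: [-12.8, -1.7, 16.9]
gripper_width: 0.475
```

```bash
python3 -m jog '{"offset":[[0,0,0.04],[-0.02,0,0.02],[-0.02,0,0],[0,0,0],[0,0,0]],"angular":[[0,0,0],[0,0,0],[0,0,0],[0,0,0],[0,0,0]],"jaw":[0,0,0,0,0]}'
python3 -m jog '{"offset":[[0,0,0]],"angular":[[0,0,0]],"jaw":[0]}'
python3 -c "
from h import *
s=manip.state();print(s['contact_force'],s['ft_torque'],s['tool_pos'])
im=manip.grab_frame('side');cv2.imwrite('pics/s7.png',crop(im,280,140,360,210,8))
im=manip.grab_frame('wrist');cv2.imwrite('pics/w7.png',crop(im,180,140,390,350,3))"
```

```text
time: 9.75
tool_pos: [0.5487, -0.0493, 0.1853]
tool_rot: [-0.499, 0.499, -0.501, 0.501]
contact_force: [-2.2, -1.7, -1.9]
gripper_width: 0.477
time: 9.85
tool_pos: [0.5486, -0.0493, 0.1849]
tool_rot: [-0.499, 0.499, -0.501, 0.501]
contact_force: [-0.4, -0.8, -2.2]
gripper_width: 0.478
[-0.39457065 -0.75942174 -2.21093568] [-0.5075299   0.17853769 -0.06169663] [ 0.5486023  -0.04925871  0.18490054]
```

View pics/s7.png

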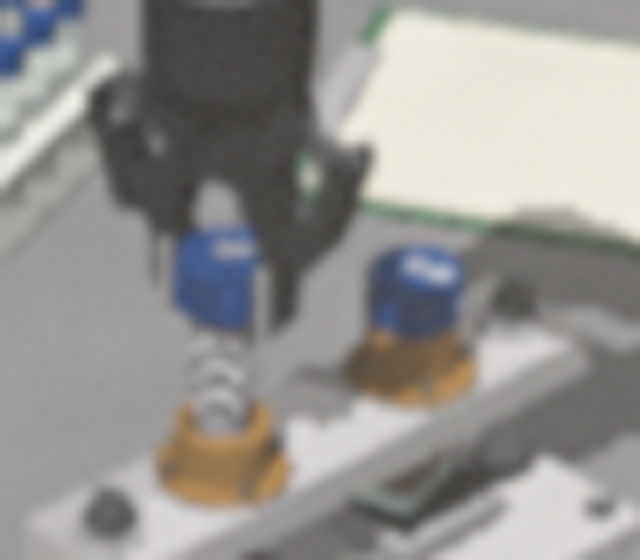

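View pics/w7.png

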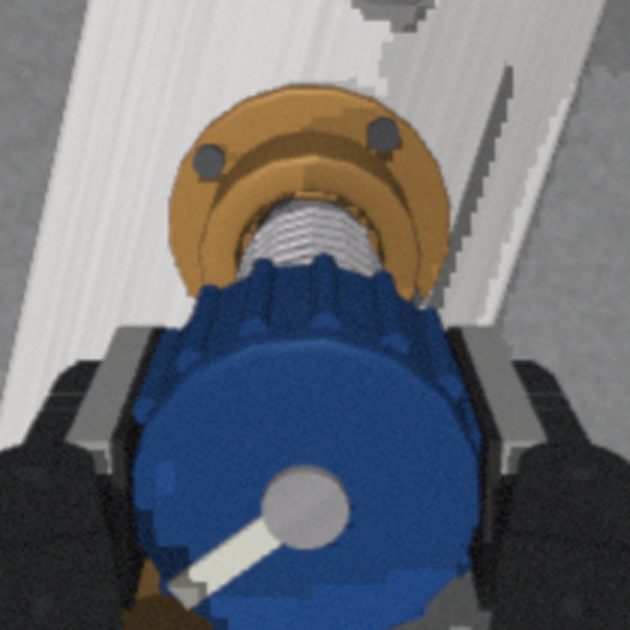

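```bash
python3 -m jog '{"offset":[[0,0,-0.03],[0,0,-0.03],[0,0,-0.03],[0,0,0]],"angular":[[0,0,0],[0,0,0],[0,0,0],[0,0,0]],"jaw":[0,0,0,0]}'
python3 -c "
from h import *
s=manip.state();print(s['contact_force'],s['ft_torque'],s['tool_pos'])"
python3 -m jog '{"offset":[[0,0,-0.03],[0,0,-0.03],[0,0,0]],"angular":[[0,0,0],[0,0,0],[0,0,0]],"jaw":[0,0,0]}'
python3 -c "
from h import *
s=manip.state();print(s['contact_force'],s['ft_torque'],s['tool_pos'])"
```

```text
time: 10.35
tool_pos: [0.5483, -0.0492, 0.1804]
tool_rot: [0.499, -0.499, 0.501, -0.501]
contact_force: [0.1, -1.4, -2.9]
gripper_width: 0.478
[ 0.13649411 -1.38364462 -2.85141691] [-0.52106654 -0.03060438 -0.01532597] [ 0.54834336 -0.04924778  0.18036329]
time: 10.65
tool_pos: [0.5484, -0.0493, 0.1775]
tool_rot: [-0.499, 0.499, -0.501, 0.501]
contact_force: [0.3, -2.1, -3.8]
gripper_width: 0.478
[ 0.30804747 -2.06415468 -3.81354776] [-0.56671946 -0.06504618  0.0075879 ] [ 0.54835748 -0.04928729  0.17754186]
```

```bash
python3 -m jog '{"offset":[[0,-0.01,-0.02],[0,0,-0.02],[0,0,0]],"angular":[[0,0,0],[0,0,0],[0,0,0]],"jaw":[0,0,0]}'
python3 -m jog '{"offset":[[0,0,-0.02],[0,0,-0.02],[0,0,0]],"angular":[[0,0,0],[0,0,0],[0,0,0]],"jaw":[0,0,0]}'
python3 -m jog '{"offset":[[0,0,-0.02],[0,0,0]],"angular":[[0,0,0],[0,0,0]],"jaw":[0,0]}'
```

```text
time: 10.95
tool_pos: [0.5483, -0.0496, 0.1755]
tool_rot: [0.499, -0.499, 0.501, -0.501]
contact_force: [0.8, -1.6, -3.9]
gripper_width: 0.476
time: 11.25
tool_pos: [0.5483, -0.0497, 0.1738]
tool_rot: [0.499, -0.499, 0.501, -0.501]
contact_force: [-1.1, -0.9, -1.6]
gripper_width: 0.477
time: 11.45
tool_pos: [0.5484, -0.0498, 0.1736]
tool_rot: [-0.499, 0.499, -0.501, 0.501]
contact_force: [-2.2, -1.0, 3.2]
gripper_width: 0.479
```

```bash
python3 -m jog '{"offset":[[0,0,0.15],[0,0,0.3],[0,0,0.3],[0,0,0.3],[0.16,0.73,0],[0.16,0.73,0],[0.16,0.73,0],[0.16,0.73,0],[0.16,0.73,0],[0.16,0.73,0],[0.16,0.73,0],[0.2,0.72,0]],"angular":[[0,0,0],[0,0,0],[0,0,0],[0,0,0],[0,0,0],[0,0,0],[0,0,0],[0,0,0],[0,0,0],[0,0,0],[0,0,0],[0,0,0]],"jaw":[0,0,0,0,0,0,0,0,0,0,0,0]}'
python3 -m jog '{"offset":[[0,0,0],[0,0,0],[0,0,0]],"angular":[[0,0,0],[0,0,0],[0,0,0]],"jaw":[0,0,0]}'
```

```text
time: 12.65
tool_pos: [0.6146, 0.2437, 0.227]
tool_rot: [-0.5, 0.499, -0.501, 0.501]
contact_force: [-0.3, -0.2, -2.0]
gripper_width: 0.477
time: 12.95
tool_pos: [0.6144, 0.2412, 0.226]
tool_rot: [-0.499, 0.499, -0.501, 0.501]
contact_force: [0.6, -0.8, -3.9]
gripper_width: 0.475
```

```bash
python3 -m jog '{"offset":[[0.016,0.01,-0.4],[0,0,-0.4],[0,0,-0.4],[0,0,-0.4],[0,0,-0.4],[0,0,-0.4],[0,0,0],[0,0,0]],"angular":[[0,0,0],[0,0,0],[0,0,0],[0,0,0],[0,0,0],[0,0,0],[0,0,0],[0,0,0]],"jaw":[0,0,0,0,0,0,0,0]}'
python3 -m jog '{"offset":[[0,0,-0.2],[0,0,-0.12],[0,0,0],[0,0,0]],"angular":[[0,0,0],[0,0,0],[0,0,0],[0,0,0]],"jaw":[0,0,0,0]}'
```

```text
time: 13.75
tool_pos: [0.615, 0.2413, 0.1057]
tool_rot: [0.498, -0.499, 0.501, -0.501]
contact_force: [-0.1, -0.5, -2.8]
gripper_width: 0.472
time: 14.15
tool_pos: [0.615, 0.2422, 0.0891]
tool_rot: [0.499, -0.499, 0.501, -0.501]
contact_force: [1.0, -1.0, -2.6]
gripper_width: 0.48
```

Nearly at the floor of the hole. I'll creep down to touch it, which calibrates the tip height.

```bash
python3 -m jog '{"offset":[[0,0,-0.05],[0,0,-0.05],[0,0,0]],"angular":[[0,0,0],[0,0,0],[0,0,0]],"jaw":[0,0,0]}'
python3 -m jog '{"offset":[[0,0,-0.03],[0,0,0]],"angular":[[0,0,0],[0,0,0]],"jaw":[0,0]}'
python3 -m jog '{"offset":[[0,0,-0.03],[0,0,0]],"angular":[[0,0,0],[0,0,0]],"jaw":[0,0]}'
```

```text
time: 14.45
tool_pos: [0.6148, 0.2422, 0.0838]
tool_rot: [0.499, -0.499, 0.501, -0.501]
contact_force: [0.0, -0.4, -3.5]
gripper_width: 0.475
time: 14.65
tool_pos: [0.615, 0.2422, 0.0826]
tool_rot: [0.499, -0.499, 0.501, -0.501]
contact_force: [0.0, -0.1, -2.7]
gripper_width: 0.478
time: 14.85
tool_pos: [0.6153, 0.2423, 0.0816]
tool_rot: [-0.499, 0.499, -0.501, 0.501]
contact_force: [-0.3, 0.7, -2.7]
gripper_width: 0.477
```

```bash
python3 -m jog '{"offset":[[0,0,-0.02],[0,0,0]],"angular":[[0,0,0],[0,0,0]],"jaw":[0,0]}'
python3 -m jog '{"offset":[[0,0,-0.02],[0,0,0]],"angular":[[0,0,0],[0,0,0]],"jaw":[0,0]}'
python3 -m jog '{"offset":[[0,0,-0.02],[0,0,0]],"angular":[[0,0,0],[0,0,0]],"jaw":[0,0]}'
```

```text
time: 15.05
tool_pos: [0.6155, 0.2424, 0.0815]
tool_rot: [-0.499, 0.499, -0.501, 0.501]
contact_force: [-1.6, -0.7, 4.0]
gripper_width: 0.476
time: 15.25
tool_pos: [0.6156, 0.2425, 0.0814]
tool_rot: [-0.499, 0.499, -0.501, 0.501]
contact_force: [-4.4, -0.7, 7.6]
gripper_width: 0.475
time: 15.45
tool_pos: [0.6156, 0.2427, 0.0813]
tool_rot: [-0.499, 0.499, -0.501, 0.501]
contact_force: [-6.3, -1.5, 11.2]
gripper_width: 0.477
```

```bash
python3 -m jog '{"offset":[[0,0,0.05],[0,0,0],[0,0,0],[0,0,0]],"angular":[[0,0,0],[0,0,0],[0,0,0],[0,0,0]],"jaw":[0,65,65,65]}'
python3 -m jog '{"offset":[[0,0,0],[0,0,0],[0,0,0],[0,0,0],[0,0,0],[0,0,0],[0,0,0],[0,0,0],[0,0,0],[0,0,0],[0,0,0],[0,0,0]],"angular":[[0,0,1],[0,0,1],[0,0,1],[0,0,1],[0,0,1],[0,0,1],[0,0,1],[0,0,1],[0,0,1],[0,0,1],[0,0,0],[0,0,0]],"jaw":[65,65,65,65,65,65,65,65,65,65,65,65]}'
python3 - <<'E'
from h import *
c=cam("wrist");p,r=tool();im=manip.grab_frame("wrist"); cv2.imwrite("pics/w8.png",im); print(p,r.as_matrix().round(3),proj(c,[p[0],p[1],.118]),manip.state()["contact_force"])
E
```

```text
time: 15.85
tool_pos: [0.6152, 0.2422, 0.0806]
tool_rot: [-0.499, 0.499, -0.501, 0.501]
contact_force: [0.6, 0.1, -0.6]
gripper_width: 0.762
time: 17.05
tool_pos: [0.6151, 0.2422, 0.0806]
tool_rot: [-0.682, 0.682, -0.185, 0.185]
contact_force: [1.1, -0.5, -0.4]
gripper_width: 0.761
[0.61514071 0.24221881 0.08064617] [[ 0.863 -0.     0.505]
 [-0.505 -0.     0.863]
 [ 0.    -1.    -0.   ]] [282.0198937  311.29209409] [-0.73323886  0.69444898 -0.40394794]
```

View pics/w8.png

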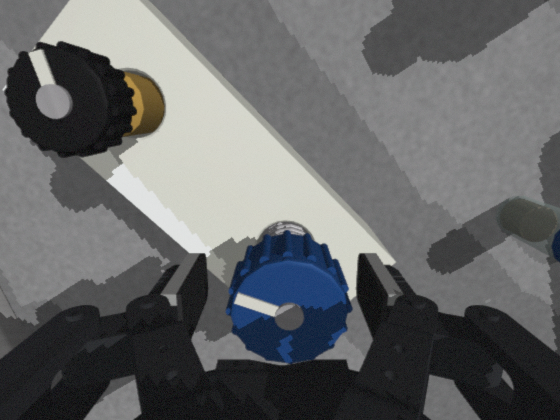

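```bash
python3 -m jog '{"offset":[[0.058,0.012,0.01],[0,0,0],[0,0,0],[0,0,0],[0,0,0],[0,0,0],[0,0,0]],"angular":[[0,0,0],[0,0,0],[0,0,0],[0,0,0],[0,0,0],[0,0,0],[0,0,0]],"jaw":[65,65,0,0,0,0,0]}'
python3 - <<'E'
from h import *
c=cam("wrist");p,r=tool();im=manip.grab_frame("wrist"); cv2.imwrite("pics/w9.png",crop(im,180,180,390,360,3)); print(p,proj(c,[p[0],p[1],.118]),manip.state()["contact_force"],manip.state()["gripper_width"])
E
```

```text
time: 17.8
tool_pos: [0.6183, 0.2429, 0.0816]
tool_rot: [0.683, -0.682, 0.184, -0.185]
contact_force: [-0.6, 0.4, 0.7]
gripper_width: 0.475
[0.6182598  0.24293166 0.08160098] [282.07526816 309.81301073] [-0.85162295  0.47384021  1.5712145 ] 0.4808898370837343
```

View pics/w9.png

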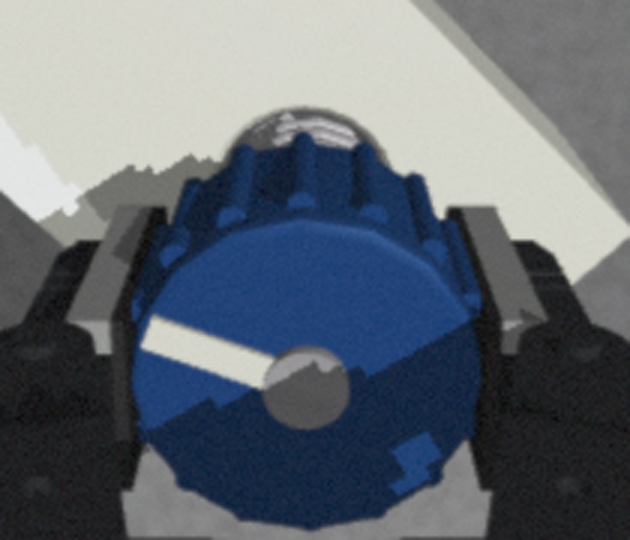

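```bash
python3 -m jog '{"offset":[[0,0,0.4],[0,0,0.5],[0,0,0.5],[0,0,0.5],[0,0,0.5],[0,0,0.47],[0,0,0],[0,0,0]],"angular":[[0,0,0],[0,0,0],[0,0,0],[0,0,0],[0,0,0],[0,0,0],[0,0,0],[0,0,0]],"jaw":[0,0,0,0,0,0,0,0]}'
python3 -m jog '{"offset":[[-0.175,-0.732,0],[-0.175,-0.732,0],[-0.175,-0.732,0],[-0.175,-0.732,0],[-0.175,-0.732,0],[-0.175,-0.732,0],[-0.175,-0.732,0],[-0.173,-0.73,0],[0,0,0],[0,0,0],[0,0,0]],"angular":[[0,0,0],[0,0,0],[0,0,0],[0,0,0],[0,0,0],[0,0,0],[0,0,0],[0,0,0],[0,0,0],[0,0,0],[0,0,0]],"jaw":[0,0,0,0,0,0,0,0,0,0,0]}'
python3 - <<'E'
from h import *
c=cam("wrist");p,r=tool();im=manip.grab_frame("wrist"); cv2.imwrite("pics/w10.png",crop(im,180,140,390,350,3)); print(p,r.as_matrix().round(4),manip.state()["joint_pos"])
im=manip.grab_frame("side");cv2.imwrite('pics/s10.png',crop(im,270,110,360,210,8))
# predicted axis points in wrist image crop if upright at TCP
for h in (.023,.026,.08,.108): print(h,(proj(c,[p[0],p[1],p[2]-.0715+h])-[180,140])*3)
s=cam("side")
for h in (0,.026,.072,.108): print(h,(proj(s,[p[0],p[1],p[2]-.0715+h])-[270,110])*8)
E
```

```text
time: 18.65
tool_pos: [0.6175, 0.2427, 0.2235]
tool_rot: [-0.682, 0.683, -0.185, 0.184]
contact_force: [0.5, 0.7, -2.9]
gripper_width: 0.48
time: 19.75
tool_pos: [0.5475, -0.0491, 0.223]
tool_rot: [0.683, -0.683, 0.185, -0.183]
contact_force: [0.2, 0.4, -3.6]
gripper_width: 0.476
[ 0.54748195 -0.04907927  0.22303394] [[ 8.643e-01 -2.700e-03  5.030e-01]
 [-5.030e-01  1.000e-03  8.643e-01]
 [-2.800e-03 -1.000e+00 -5.000e-04]] [-2.24474037e-01 -1.20448014e-01  1.79498176e+00  2.87959271e-04
  1.46917604e+00 -1.26884472e+00]
0.023 [305.78897001 269.98204002]
0.026 [305.7920844  275.08179076]
0.08 [305.86898591 401.00644677]
0.108 [305.93495393 509.02773438]
0 [302.54681153 621.77188449]
0.026 [303.03427822 572.87483834]
0.072 [303.9197628  484.05322062]
0.108 [304.63412382 412.39674853]
```

View pics/w10.png

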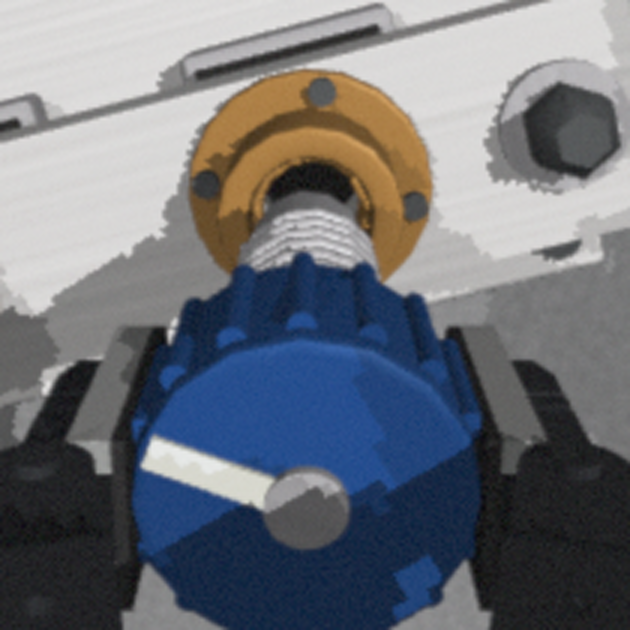

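View pics/s10.png

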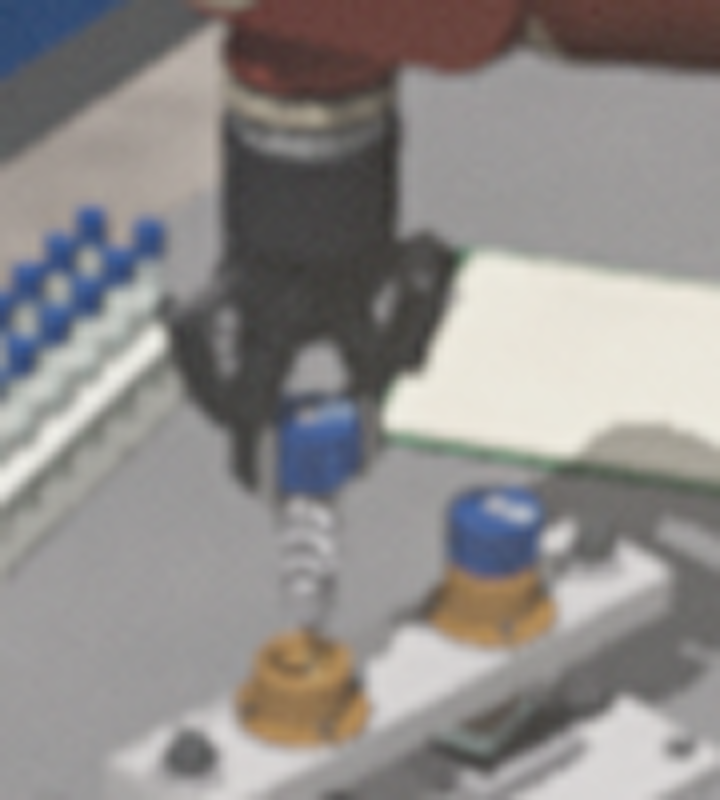

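```bash
python3 - <<'E'
from h import *
s=cam("side");p,r=tool()
print("right",s[1][0],"down",s[1][1])
im=np.mean([manip.grab_frame("side").astype(float) for _ in range(4)],0)
cv2.imwrite("pics/s11.png",cv2.resize(np.clip((im[155:195,290:330]-60)*1.8,0,255).astype(np.uint8),None,fx=15,fy=15,interpolation=cv2.INTER_CUBIC))
for h in (0,.009,.026,.072,.08,.108): print(h,(proj(s,[p[0],p[1],p[2]-.0715+h])-[290,155])*15)
E
```

```text
right [-0.83092502 -0.55606496 -0.01885121] down [-0.31982916  0.50509474 -0.80161625]
0 [264.98834227 488.01408168]
0.009 [265.29540453 456.45508317]
0.026 [265.88091495 396.27796412]
0.072 [267.50228852 229.63773294]
0.08 [267.78993571 200.07416138]
0.108 [268.81033704  95.20017282]
```

View pics/s11.png

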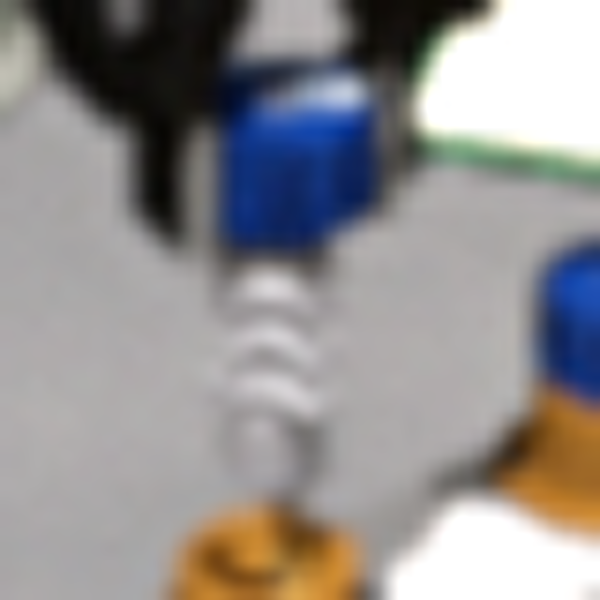

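```bash
python3 -m jog '{"offset":[[0.02,-0.008,-0.2],[0,0,-0.2],[0,0,-0.15],[0,0,-0.07],[0,0,0],[0,0,0]],"angular":[[0,0,0],[0,0,0],[0,0,0],[0,0,0],[0,0,0],[0,0,0]],"jaw":[0,0,0,0,0,0]}'
python3 -m jog '{"offset":[[0,0,-0.05],[0,0,-0.05],[0,0,0]],"angular":[[0,0,0],[0,0,0],[0,0,0]],"jaw":[0,0,0]}'
python3 -c "
from h import *
s=manip.state();print(s['contact_force'],s['ft_torque'],s['tool_pos'])"
```

```text
time: 20.65
tool_pos: [0.5492, -0.0503, 0.1939]
tool_rot: [-0.683, 0.683, -0.184, 0.184]
contact_force: [0.1, 0.0, -3.3]
gripper_width: 0.474
time: 20.95
tool_pos: [0.5493, -0.0501, 0.1887]
tool_rot: [0.683, -0.682, 0.184, -0.185]
contact_force: [1.1, -0.2, -3.6]
gripper_width: 0.477
[ 1.09864377 -0.22103716 -3.58549951] [ 0.06462693 -0.18484355 -0.0183375 ] [ 0.54929327 -0.05011234  0.18865912]
```

Clear so far with the tip about 15 mm in. Continuing down.

```bash
python3 -m jog '{"offset":[[0,0,-0.04],[0,0,-0.04],[0,0,-0.02],[0,0,0]],"angular":[[0,0,0],[0,0,0],[0,0,0],[0,0,0]],"jaw":[0,0,0,0]}'
python3 -m jog '{"offset":[[0,0,-0.04],[0,0,-0.04],[0,0,-0.02],[0,0,0]],"angular":[[0,0,0],[0,0,0],[0,0,0],[0,0,0]],"jaw":[0,0,0,0]}'
python3 -c "
from h import *
s=manip.state();print(s['contact_force'],s['ft_torque'],s['tool_pos'])"
```

```text
time: 21.35
tool_pos: [0.5494, -0.0502, 0.1838]
tool_rot: [0.683, -0.682, 0.184, -0.185]
contact_force: [1.9, 0.9, -2.8]
gripper_width: 0.474
time: 21.75
tool_pos: [0.5493, -0.0501, 0.1787]
tool_rot: [0.683, -0.682, 0.184, -0.185]
contact_force: [2.3, 1.8, -3.2]
gripper_width: 0.476
[ 2.34212138  1.77304261 -3.155526  ] [ 0.32695762 -0.58167132 -0.0109709 ] [ 0.5493384  -0.05014192  0.17872092]
```

```bash
python3 -m jog '{"offset":[[0.008,0.008,-0.04],[0,0,-0.03],[0,0,0]],"angular":[[0,0,0],[0,0,0],[0,0,0]],"jaw":[0,0,0]}'
python3 -m jog '{"offset":[[0,0,-0.02],[0,0,0]],"angular":[[0,0,0],[0,0,0]],"jaw":[0,0]}'
python3 -m jog '{"offset":[[0,0,-0.02],[0,0,0]],"angular":[[0,0,0],[0,0,0]],"jaw":[0,0]}'
```

```text
time: 22.05
tool_pos: [0.5494, -0.0499, 0.1748]
tool_rot: [-0.683, 0.683, -0.185, 0.184]
contact_force: [2.0, 0.6, -4.1]
gripper_width: 0.472
time: 22.25
tool_pos: [0.5495, -0.0499, 0.1741]
tool_rot: [-0.683, 0.683, -0.184, 0.184]
contact_force: [2.4, 0.5, -2.4]
gripper_width: 0.474
time: 22.45
tool_pos: [0.5496, -0.05, 0.1738]
tool_rot: [-0.683, 0.683, -0.184, 0.185]
contact_force: [0.7, 0.7, 0.4]
gripper_width: 0.476
```

```bash
python3 -m jog '{"offset":[[0,0,-0.02],[0,0,0.004],[0,0,0.004],[0,0,0.004],[0,0,0.004]],"angular":[[0,0,0],[0,0,1],[0,0,1],[0,0,1],[0,0,1]],"jaw":[0,0,0,0,0]}'
python3 -c "
from h import *
s=manip.state();print(s['contact_force'],s['ft_torque'],s['tool_pos'],s['joint_pos'])"
```

```text
time: 22.95
tool_pos: [0.55, -0.0495, 0.1744]
tool_rot: [0.706, -0.706, 0.037, -0.037]
contact_force: [-0.2, 2.4, 3.5]
gripper_width: 0.478
[-0.1602172   2.43003506  3.51023854] [ 0.49861418  0.00203844 -0.09658174] [ 0.54996508 -0.04952986  0.17435637] [-2.25125198e-01 -7.97796597e-02  1.84061872e+00  1.04876436e-03
  1.37973707e+00 -1.69153648e+00]
```

```bash
python3 -m jog '{"offset":[[0,0,0.003],[0,0,0.003],[0,0,0.003],[0,0,0.003],[0,0,0.003]],"angular":[[0,0,0.7],[0,0,0.7],[0,0,0.7],[0,0,0.7],[0,0,0.7]],"jaw":[0,0,0,0,0]}'
python3 -c "
from h import *
s=manip.state();print(s['contact_force'],s['ft_torque'],s['tool_pos'],s['joint_pos'][5])"
```

```text
time: 23.45
tool_pos: [0.5498, -0.0492, 0.1748]
tool_rot: [0.702, -0.701, -0.092, 0.092]
contact_force: [0.7, 3.0, 3.8]
gripper_width: 0.474
[0.69229279 2.95069028 3.76639075] [ 0.63696189 -0.05801065 -0.11206895] [ 0.54980603 -0.04924655  0.17479216] -2.056705569600509
```

```bash
python3 -m jog '{"offset":[[0,0.004,0.003],[0,0.004,0.003],[0,0,0.003],[0,0,0.003],[0,0,0.003]],"angular":[[0,0,0.6],[0,0,0.6],[0,0,0.6],[0,0,0.6],[0,0,0.6]],"jaw":[0,0,0,0,0]}'
python3 -c "
from h import *
s=manip.state();print(s['contact_force'],s['ft_torque'],s['tool_pos'],s['joint_pos'][5])"
```

```text
time: 23.95
tool_pos: [0.5496, -0.0489, 0.1748]
tool_rot: [0.679, -0.678, -0.201, 0.2]
contact_force: [1.6, 2.6, -0.4]
gripper_width: 0.473
[ 1.56190756  2.62354009 -0.41866529] [ 0.53969369 -0.2881654   0.00494823] [ 0.54955715 -0.04889099  0.17476304] -2.3699099743163066
```

```bash
python3 -m jog '{"offset":[[0,0,-0.012],[0,0,0]],"angular":[[0,0,0],[0,0,0]],"jaw":[0,0]}'
python3 -m jog '{"offset":[[0,0,0],[0,0,0]],"angular":[[0,0,0.5],[0,0,0.5]],"jaw":[0,0]}'
python3 -c "
from h import *
s=manip.state();print(s['contact_force'],s['ft_torque'],s['tool_pos'],s['joint_pos'][5])"
```

```text
time: 24.15
tool_pos: [0.5497, -0.0492, 0.1742]
tool_rot: [0.679, -0.678, -0.199, 0.199]
contact_force: [1.5, 1.6, -0.0]
gripper_width: 0.473
time: 24.35
tool_pos: [0.5494, -0.049, 0.1735]
tool_rot: [0.667, -0.666, -0.235, 0.235]
contact_force: [2.0, 1.6, -2.4]
gripper_width: 0.471
[ 1.99965895  1.5525353  -2.35910462] [ 0.59391833 -0.41890104  0.02316471] [ 0.54941683 -0.04899723  0.17351389] -2.47310992583691
```

```bash
python3 -m jog '{"offset":[[0,0,-0.02],[0,0,0],[0,0,0]],"angular":[[0,0,0],[0,0,0],[0,0,0]],"jaw":[0,0,0]}'
python3 -c "
from h import *
s=manip.state();print(s['contact_force'],s['ft_torque'],s['tool_pos'],s['joint_pos'][5])"
```

```text
time: 24.65
tool_pos: [0.5494, -0.0493, 0.1724]
tool_rot: [0.667, -0.667, -0.234, 0.234]
contact_force: [3.3, 2.7, -3.8]
gripper_width: 0.474
[ 3.31848154  2.66207389 -3.84782391] [ 0.54876537 -0.6973372   0.00822628] [ 0.54938459 -0.04933471  0.17235852] -2.471081903428641
```

```bash
python3 -m jog '{"offset":[[0,0,-0.02],[0,0,0]],"angular":[[0,0,0],[0,0,0]],"jaw":[0,0]}'
python3 -m jog '{"offset":[[0,0,-0.02],[0,0,0]],"angular":[[0,0,0],[0,0,0]],"jaw":[0,0]}'
python3 -m jog '{"offset":[[0,0,-0.02],[0,0,0]],"angular":[[0,0,0],[0,0,0]],"jaw":[0,0]}'
```

```text
time: 24.85
tool_pos: [0.5495, -0.0493, 0.1719]
tool_rot: [0.667, -0.667, -0.235, 0.235]
contact_force: [2.9, 2.7, -2.0]
gripper_width: 0.48
time: 25.05
tool_pos: [0.5496, -0.0494, 0.1711]
tool_rot: [0.667, -0.667, -0.235, 0.235]
contact_force: [1.6, 3.1, -2.2]
gripper_width: 0.477
time: 25.25
tool_pos: [0.5497, -0.0494, 0.1704]
tool_rot: [-0.667, 0.667, 0.235, -0.235]
contact_force: [2.3, 3.3, 0.1]
gripper_width: 0.479
```

```bash
python3 -m jog '{"offset":[[0,0,-0.014],[0,0,-0.014],[0,0,-0.01],[0,0,0]],"angular":[[0,0,0.5],[0,0,0.5],[0,0,0.5],[0,0,0]],"jaw":[0,0,0,0]}'
python3 -c "
from h import *
s=manip.state();print(s['contact_force'],s['ft_torque'],s['tool_pos'],s['joint_pos'][5])"
python3 -m jog '{"offset":[[0,0,-0.015],[0,0,0]],"angular":[[0,0,0],[0,0,0]],"jaw":[0,0]}'
```

```text
time: 25.65
tool_pos: [0.5499, -0.0487, 0.1704]
tool_rot: [0.647, -0.646, -0.287, 0.286]
contact_force: [-0.5, 6.1, 7.8]
gripper_width: 0.476
[-0.5264377   6.07488295  7.75756647] [1.28091200e+00 3.70645482e-01 7.83802883e-04] [ 0.5498965  -0.04873374  0.17037828] -2.629863159815692
time: 25.85
tool_pos: [0.55, -0.0487, 0.1703]
tool_rot: [0.647, -0.646, -0.287, 0.286]
contact_force: [-2.1, 7.2, 9.9]
gripper_width: 0.475
```

```bash
python3 -m jog '{"offset":[[-0.004,0.008,0.012],[0,0,-0.004],[0,0,-0.004],[0,0,-0.004],[0,0,-0.004],[0,0,-0.004]],"angular":[[0,0,0],[0,0,-1],[0,0,-1],[0,0,-1],[0,0,-1],[0,0,-1]],"jaw":[0,0,0,0,0,0]}'
python3 -c "
from h import *
s=manip.state();print(s['contact_force'],s['ft_torque'],s['tool_pos'],s['joint_pos'][5])"
```

```text
time: 26.45
tool_pos: [0.5507, -0.0491, 0.1695]
tool_rot: [-0.698, 0.699, 0.109, -0.106]
contact_force: [1.3, 4.3, 5.9]
gripper_width: 0.475
[1.34671515 4.30878491 5.90462912] [ 0.76065035 -0.31999203  0.02119031] [ 0.55071367 -0.04914995  0.16946409] -2.100759697696682
```

```bash
python3 -m jog '{"offset":[[0,0.004,-0.004],[0,0,-0.004],[0,0,-0.004],[0,0,-0.004],[0,0,-0.004],[0,0,-0.004],[0,0,-0.004],[0,0,-0.004]],"angular":[[0,0,-1],[0,0,-1],[0,0,-1],[0,0,-1],[0,0,-1],[0,0,-1],[0,0,-1],[0,0,-1]],"jaw":[0,0,0,0,0,0,0,0]}'
python3 -c "
from h import *
s=manip.state();print(s['contact_force'],s['ft_torque'],s['tool_pos'],s['joint_pos'][5])"
```

```text
time: 27.25
tool_pos: [0.5505, -0.0497, 0.1678]
tool_rot: [-0.682, 0.683, -0.185, 0.187]
contact_force: [1.8, 0.7, 5.9]
gripper_width: 0.48
[1.84200405 0.74947321 5.92510425] [ 0.35196542 -0.1575338   0.06906017] [ 0.55050008 -0.04973734  0.16781261] -1.2625998434762742
```

```bash
python3 -m jog '{"offset":[[0,0,-0.004],[0,0,-0.004],[0,0,-0.004],[0,0,-0.004],[0,0,-0.004],[0,0,-0.004],[0,0,-0.004],[0,0,-0.004],[0,0,-0.004],[0,0,-0.004]],"angular":[[0,0,-1],[0,0,-1],[0,0,-1],[0,0,-1],[0,0,-1],[0,0,-1],[0,0,-1],[0,0,-1],[0,0,-1],[0,0,-1]],"jaw":[0,0,0,0,0,0,0,0,0,0]}'
python3 -c "
from h import *
s=manip.state();print(s['contact_force'],s['ft_torque'],s['tool_pos'],s['joint_pos'][5])"
```

```text
time: 28.25
tool_pos: [0.5493, -0.0501, 0.1658]
tool_rot: [-0.497, 0.499, -0.501, 0.503]
contact_force: [-3.8, 0.5, 9.7]
gripper_width: 0.478
[-3.79273388  0.50089594  9.72009579] [0.23020843 0.79307015 0.10861866] [ 0.5492539  -0.05008901  0.16580589] -0.2155006394438663
```

```bash
python3 -m jog '{"offset":[[-0.006,0,0.004],[-0.004,0,-0.004],[0,0,-0.004],[0,0,-0.004],[0,0,-0.004],[0,0,-0.004],[0,0,-0.004],[0,0,-0.004],[0,0,-0.004]],"angular":[[0,0,-1],[0,0,-1],[0,0,-1],[0,0,-1],[0,0,-1],[0,0,-1],[0,0,-1],[0,0,-1],[0,0,-1]],"jaw":[0,0,0,0,0,0,0,0,0]}'
python3 -c "
from h import *
s=manip.state();print(s['contact_force'],s['ft_torque'],s['tool_pos'],s['joint_pos'][5])"
```

```text
time: 29.15
tool_pos: [0.5486, -0.0493, 0.1641]
tool_rot: [-0.215, 0.216, -0.673, 0.674]
contact_force: [-4.2, 2.7, 8.6]
gripper_width: 0.48
[-4.19987977  2.70600723  8.61353366] [0.64912237 0.73170906 0.07441061] [ 0.5485943  -0.04926323  0.16406038] 0.726788011979392
```

```bash
python3 -m jog '{"offset":[[-0.004,0.004,0],[-0.004,0.004,-0.004],[0,0,-0.004],[0,0,-0.004],[0,0,-0.004],[0,0,-0.004],[0,0,-0.004],[0,0,-0.004],[0,0,-0.004]],"angular":[[0,0,-1],[0,0,-1],[0,0,-1],[0,0,-1],[0,0,-1],[0,0,-1],[0,0,-1],[0,0,-1],[0,0,-1]],"jaw":[0,0,0,0,0,0,0,0,0]}'
python3 -c "
from h import *
s=manip.state();print(s['contact_force'],s['ft_torque'],s['tool_pos'],s['joint_pos'][5])"
```

```text
time: 30.05
tool_pos: [0.5488, -0.0484, 0.1623]
tool_rot: [-0.113, 0.114, 0.698, -0.698]
contact_force: [-0.5, 4.7, 7.2]
gripper_width: 0.476
[-0.54521916  4.72197775  7.21867518] [0.8509155  0.19260683 0.03408552] [ 0.54879707 -0.04844206  0.16234345] 1.669866542537283
```

```bash
python3 -m jog '{"offset":[[0,0.006,-0.002],[0,0.004,-0.004],[0,0,-0.004],[0,0,-0.004],[0,0,-0.004],[0,0,-0.004],[0,0,-0.004],[0,0,-0.004],[0,0,-0.004]],"angular":[[0,0,-1],[0,0,-1],[0,0,-1],[0,0,-1],[0,0,-1],[0,0,-1],[0,0,-1],[0,0,-1],[0,0,-1]],"jaw":[0,0,0,0,0,0,0,0,0]}'
python3 -c "
from h import *
s=manip.state();print(s['contact_force'],s['ft_torque'],s['tool_pos'],s['joint_pos'][5])"
```

```text
time: 30.95
tool_pos: [0.5495, -0.0482, 0.1606]
tool_rot: [-0.417, 0.419, 0.571, -0.57]
contact_force: [2.2, 3.2, 4.1]
gripper_width: 0.475
[2.16282018 3.19046078 4.14550884] [ 0.59654764 -0.39333243  0.05895219] [ 0.54952583 -0.04817954  0.16058686] 2.6132542207984555
```

```bash
python3 -m jog '{"offset":[[0.003,0.003,-0.005],[0,0,-0.005],[0,0,-0.005],[0,0,-0.005],[0,0,0],[0,0,0],[0,0,0]],"angular":[[0,0,-1],[0,0,-1],[0,0,-1],[0,0,-1],[0,0,-0.2],[0,0,0],[0,0,0]],"jaw":[0,0,0,0,0,0,0]}'
python3 - <<'E'
from h import *
s=manip.state();print(s['contact_force'],s['ft_torque'],s['tool_pos'],s['joint_pos'],s['joint_vel'].round(4))
im=manip.grab_frame("side");cv2.imwrite("pics/s20.png",crop(im,280,130,360,210,8))
im=manip.grab_frame("wrist");cv2.imwrite("pics/w20.png",im)
E
```

```text
time: 31.65
tool_pos: [0.5499, -0.0482, 0.1597]
tool_rot: [-0.53, 0.532, 0.468, -0.466]
contact_force: [2.1, 2.8, 6.2]
gripper_width: 0.478
[2.07440612 2.82913724 6.238255  ] [ 0.52631356 -0.55957995  0.03937614] [ 0.5499479  -0.04824022  0.15972869] [-2.22139151e-01 -6.86817151e-02  1.85543565e+00 -3.37894353e-04
  1.35090444e+00  3.04743218e+00] [-0.0003  0.0004 -0.0009 -0.0001  0.     -0.0007]
```

View pics/s20.png

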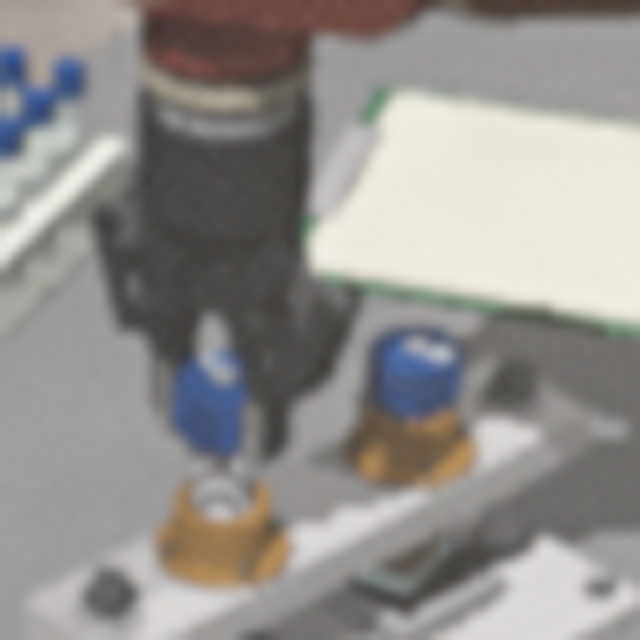

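View pics/w20.png

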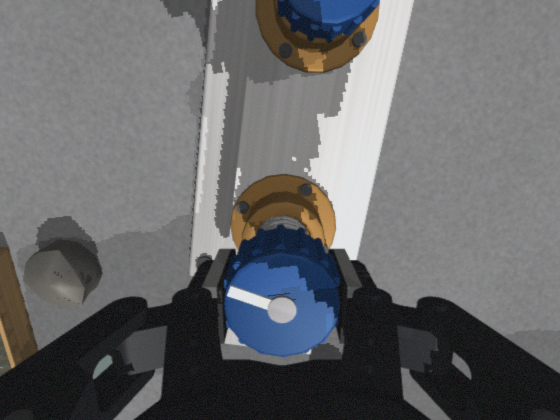

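Estimated tip height is −13.0 to −13.9 mm, too close to the −12.9 mm limit, and joint 6 is nearly at its end. The turning torque shows the thread holds itself by friction. So I'll try a short release and regrip to turn the last ~45°, watching the index line.

```bash
python3 -m jog '{"offset":[[0,0,0.015],[0,0,0.01],[0,0,0],[0,0,0],[0,0,0]],"angular":[[0,0,0],[0,0,0],[0,0,0],[0,0,0],[0,0,0]],"jaw":[0,0,60,60,60]}'
python3 - <<'E'
from h import *
s=manip.state();print(s['contact_force'],s['tool_pos'],s['joint_pos'][5])
im=manip.grab_frame("wrist");cv2.imwrite("pics/w21.png",crop(im,180,140,390,350,3))
E
```

```text
time: 32.25
tool_pos: [0.5475, -0.048, 0.1577]
tool_rot: [0.532, -0.531, -0.466, 0.467]
contact_force: [-0.1, 0.2, 0.2]
gripper_width: 0.7
[-0.07627609  0.2424511   0.24975466] [ 0.54746667 -0.04802816  0.15771659] 3.048978308054936
```

View pics/w21.png

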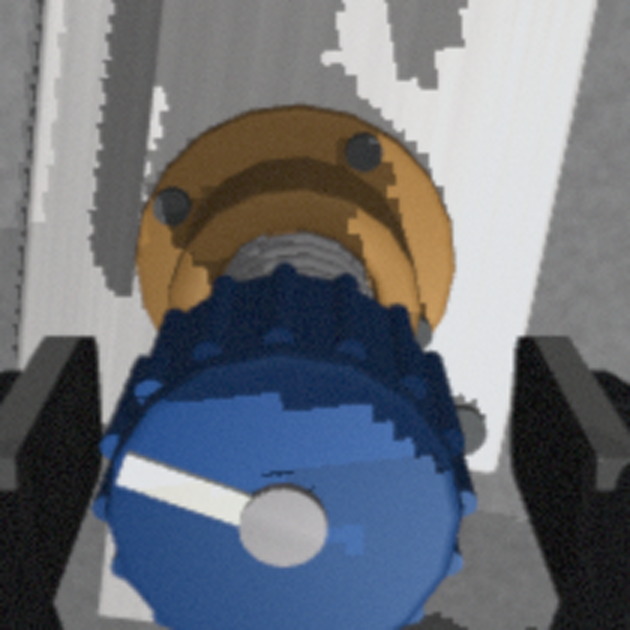

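```bash
python3 -m jog '{"offset":[[0.02,0,0.03],[0,0,0],[0,0,0],[0,0,0],[0,0,0],[0,0,0],[0,0,0],[0,0,0],[0,0,0],[0,0,0]],"angular":[[0,0,1],[0,0,1],[0,0,1],[0,0,1],[0,0,1],[0,0,1],[0,0,1],[0,0,1],[0,0,1],[0,0,0]],"jaw":[60,60,60,60,60,60,60,60,60,60]}'
python3 - <<'E'
from h import *
s=manip.state();c=cam("wrist");p,r=tool();print(s['contact_force'],s['tool_pos'],s['joint_pos'][5],r.as_matrix().round(3))
im=manip.grab_frame("wrist");cv2.imwrite("pics/w22.png",crop(im,180,140,390,350,3))
print((proj(c,[p[0],p[1],.088+.108])-[180,140])*3)
E
```

```text
time: 33.3
tool_pos: [0.5491, -0.0479, 0.1599]
tool_rot: [0.262, -0.261, -0.657, 0.657]
contact_force: [-0.1, -0.5, -0.2]
gripper_width: 0.701
[-0.10706112 -0.48871784 -0.16318785] [ 0.54912397 -0.0478972   0.15990409] 2.1072170429289296 [[-0.726 -0.001 -0.688]
 [ 0.688 -0.    -0.726]
 [ 0.001 -1.     0.001]]
[303.11917116 510.46972258]
```

View pics/w22.png

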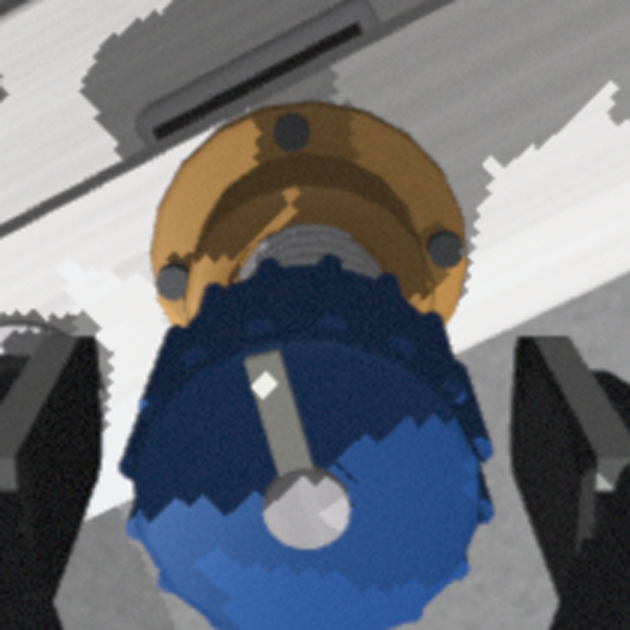

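```bash
python3 -m jog '{"offset":[[0,0,0],[0,0,0],[0,0,0],[0,0,0],[0,0,0]],"angular":[[0,0,0],[0,0,0],[0,0,0],[0,0,0],[0,0,0]],"jaw":[0,0,0,0,0]}'
python3 -c "
from h import *
s=manip.state();print(s['contact_force'],s['ft_torque'],s['tool_pos'],s['joint_pos'][5])"
python3 -m jog '{"offset":[[0,0,-0.004],[0,0,-0.004],[0,0,-0.004],[0,0,-0.004]],"angular":[[0,0,-1],[0,0,-1],[0,0,-1],[0,0,-1]],"jaw":[0,0,0,0]}'
python3 -c "
from h import *
s=manip.state();print(s['contact_force'],s['ft_torque'],s['tool_pos'],s['joint_pos'][5])"
```

```text
time: 33.85
tool_pos: [0.5494, -0.048, 0.1605]
tool_rot: [0.262, -0.262, -0.657, 0.657]
contact_force: [-2.5, -1.3, 2.0]
gripper_width: 0.475
[-2.46634131 -1.31119702  1.96989291] [-0.30357779  0.48508308  0.01594752] [ 0.54936401 -0.04798435  0.16048794] 2.107342245399464
time: 34.25
tool_pos: [0.5496, -0.0478, 0.1598]
tool_rot: [0.394, -0.394, -0.587, 0.587]
contact_force: [-0.9, -1.8, 1.2]
gripper_width: 0.472
[-0.88558483 -1.81792275  1.19502746] [-0.14023399  0.33756279  0.03927921] [ 0.549551   -0.04784633  0.15975234] 2.5303716909736007
```

```bash
python3 -m jog '{"offset":[[0,0,-0.004],[0,0,-0.004],[0,0,-0.004],[0,0,-0.004],[0,0,0],[0,0,0],[0,0,0],[0,0,0]],"angular":[[0,0,-1],[0,0,-1],[0,0,-1],[0,0,-1],[0,0,0],[0,0,0],[0,0,0],[0,0,0]],"jaw":[0,0,0,0,0,0,0,0]}'
python3 - <<'E'
from h import *
s=manip.state();p,r=tool();print(s['contact_force'],s['ft_torque'],s['tool_pos'],s['joint_pos'],s['joint_vel'].round(4),r.as_matrix().round(3))
im=manip.grab_frame("side");cv2.imwrite("pics/s23.png",crop(im,280,130,360,210,8))
im=manip.grab_frame("wrist");cv2.imwrite("pics/w23.png",im)
E
```

```text
time: 35.05
tool_pos: [0.5499, -0.048, 0.159]
tool_rot: [-0.506, 0.506, 0.494, -0.494]
contact_force: [0.6, -1.8, 0.4]
gripper_width: 0.477
[ 0.5799317  -1.84245672  0.42592348] [-0.40298378 -0.14355111 -0.04751844] [ 0.54991372 -0.04797381  0.15896851] [-2.21793317e-01 -6.61815840e-02  1.85437882e+00 -1.06284102e-04
  1.35234427e+00  2.94402589e+00] [0.0019 0.0009 0.0009 0.0017 0.0008 0.0039] [[ 0.024  0.001 -1.   ]
 [ 1.    -0.     0.024]
 [-0.    -1.    -0.001]]
```

View pics/s23.png

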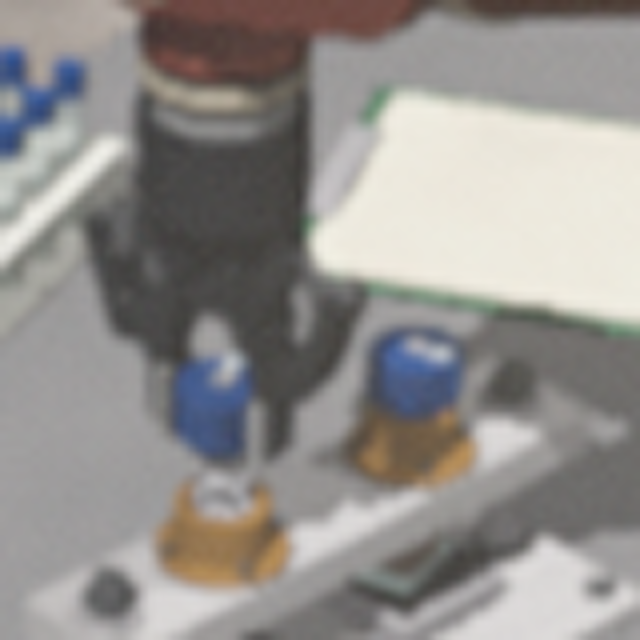

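View pics/w23.png

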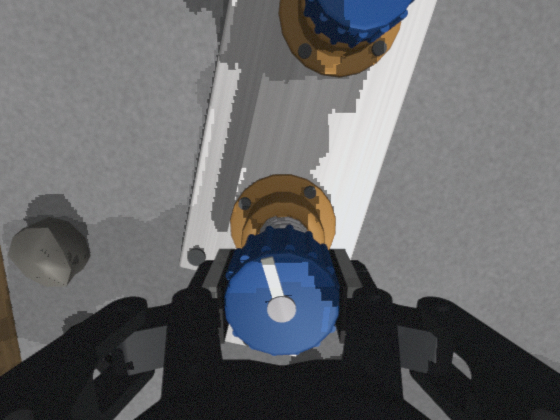

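```bash
python3 -c "
from plant import manip
print(manip.job_done()); s=manip.state(); print(s['time'],s['tool_pos'],s['contact_force'],s['gripper_width'])"
```

```text
the job is handed in; nothing more can be done
None
the job is handed in; nothing more can be done
```

The screw is started in the empty bush by one turn forward from the drop (about 364° by the wrist angle). It is upright and still gripped, and I handed the job in at about 35 s of the 72 s allowed. No verdict is reported, so the points below are my own readings.

- **Seating:** I first lowered the screw into the bush and read how high it rested. That showed the wrist would run out of travel during the forward turn, so I took the screw back to the rack and re-gripped it about 60° round.
- **Finding the thread:** Turned backward under light pressure, it climbed and then fell by about 4.5 mm at the tool. That is less than the nearly 6 mm stated, but when I turned it forward it went down 12 mm a turn.
- **Regrip in the thread:** Near the end of wrist travel I let go of the knob for about 1.5 s and re-gripped it for the last 48°. The index line showed it did not run down.
- **Last checks:** The screw and arm were still, and the knob had not slipped in the fingers. The highest force I read while working the screw was about 20 N, against the 40 N limit. Nothing else in the last pictures looked disturbed.
- **Depth:** My two depth estimates differ by about 0.9 mm. They put the tip 14.6 to 15.5 mm below the bush origin, both within the required 12.9 to 17.3 mm.

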